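# Spindle laid in its cradle, then held level over the bearing stand

## Task

The steel spindle stands on its wheel: without dropping it, lay it on its side in the wooden cradle, wheel in the wide V and shaft in the narrow fork, and let go. Then take it again from above by its balance point near the wheel, lift it and hold it still and level about 5 cm above where it would rest in the bearing stand, in line with the two bearing posts and with the wheel at the guard-plate end. Finish while holding it there, and leave the loupe, the chuck and the glass dish where they are.

Things in the scene. Friction and masses are not known exactly. Their poses are not given: they have to be found in the camera images.
- spindle: Loose steel spindle, 0.25 to 0.4 kg: solid wheel 44 mm in diameter, 16 mm thick, on the end of a plain round shaft 12 mm in diameter, 140 mm long (156 mm in all). Stands upright on its wheel at the start. Origin: centre of the wheel's outer (lower) face; own z runs along the shaft from wheel to free end; round about z.
- spindle_balance (a point): Balance point (centre of mass) of the spindle: on the shaft's axis, 38.7 mm from the wheel's outer face, which is 22.7 mm along the bare shaft from the wheel's inner face and 117 mm from the free end. Axes as the spindle's. Grip the shaft here to lift it level.
- spindle_end (a point): Free end of the spindle's shaft, on its axis, 156 mm from the wheel's outer face.
- cradle_rest (a point): Balance point's place when the spindle rests in the fixed wooden cradle, 45 mm above the bench. Own y level, towards the wheel end; z up. Base 64 x 162 x 10 mm. Wide 90-degree V (56 mm) for the wheel at y +23 to +49 mm, top 7 mm below this point; fork for the shaft at y -86 mm, 8 mm thick, 35 mm wide, tips 6 mm above this point. Shaft free between them, its end 27 mm past the fork.
- stand_rest (a point): Balance point's place if the spindle rested in the fixed grey bearing stand, 55 mm above the bench. Own y level, towards the wheel end; z up. Base 56 x 170 x 10 mm. Two posts 30 mm wide, 6 mm thick at y +17 and -81 mm, with 14 mm slots open at the top, tips 7 mm above this point; guard plate 56 mm wide at y +56 mm, top 3 mm above this point.
- loupe: Loose black eye loupe, 38 mm across, 30 mm high, on the bench to the right. Not to be moved. Origin under its centre.
- chuck: Loose brass chuck, 14 x 24 x 12 mm, on the bench to the right. Not to be moved. Origin under its centre.
- dish: Loose clear round dish, 53 mm across, 19 mm high, on the bench just in front of the lathe bed. Not to be moved. Origin under its centre.
Things that resemble listed ones, but are neither listed nor needed, are in the scene too. Leave any green or turquoise look-alike of the spindle alone.

How it is judged:
By the outcome, as a careful person would: the job done as asked, in the order asked, and still so for the second after the job is handed in, while the arm keeps its last pose, push and grip.
It also fails if it takes over 58 s, if anything falls off the work surface, if the arm or the gripper's body presses on something with over 40 N, if the wrist force passes 120 N, or if a joint passes its speed limit or range.

## Robot

A 7-joint arm with a two-finger parallel gripper is mounted at the origin on a cart in front of the work surface, level with it; the furniture and walls round the work are solid. World frame = base frame: x ahead of the robot, y to its left, z up, the work surface at z = 0. Lengths are in mm, angles in degrees, forces in N, time in s.
With the tool pointing down it reaches from about 400 to 875 mm from the base axis. Payload 19.3 kg.
Tool frame: the origin (TCP) lies at the very end of the fingers, on their centre line; the grasp point (between the pads) lies 19 mm behind it; z points along the fingers, y is the line along which they close (so a half turn about z gives the same grasp; the last joint's range is limited). The gripper opens to 85 mm and grips with 20 to 120 N. Pads are 22 mm wide; open, the fingers measure 114 mm over their backs; the gripper's body (76 mm by 85 mm) begins 54 mm behind the grasp point. The pads swing forward as they close: fully open they stand 13 mm farther back than shut.
Start: joints at [-73.293, 29.874, -2.08, 91.645, 1.215, 58.505, -6.463], TCP at [221.242, 584.522, 208.391] pointing down, gripper open.
Joint ranges: [-166.77, 166.77], [-17.47, 122.26], [-85.68, 81.53], [9.62, 139.38], [-72.42, 252.41], [9.2, 110.78], [-144.41, 144.41]. Speed limits (degrees/s): [108.29, 108.29, 136.94, 136.94, 172.46, 172.46, 172.46].

## Interface

Orientations are given as a 3x3 rotation matrix whose columns are the frame's x, y, z axes.
In Python, from station import arm gives the robot as it stands.
- The arm moves only by the tool play_rows, never from a script. Its argument "moves" is a list of rows, each a list of 3 entries, a list of its own where there are three numbers: the shift along the tool's x, y, z in cm, then the turn about the tool's z in rad, then the closure, from 0 (fully open) to 1 (shut). In form: [[[dx, dy, dz], turn, jaw], ...]. A call has exactly 10 rows; each row is the pose to reach, as a shift and turn from the pose commanded when the call began, along the tool's axes at that moment; what a row does not reach only later rows make up. A row lasts 1/12 s, in which the tool goes at most 41.7 mm and 7.16 degrees, less where a joint would pass 70% of its speed; a pose out of reach is approached as far as the arm can. A call with a gripper value outside its range is refused whole. The fingers move at their own pace and stop on an object; the grip force is fixed at half the most. Time passes only in rows, so rows that repeat a pose let the fingers close, or fill a call up. It gives the time, the measured TCP pose, the force, the opening and the grip force at its end, in the units of the state.
- arm.state(): the state, without advancing time (a new reading comes with each control period).
- arm.read_camera(name): name is "scene" or "top" or "wrist"; returns the picture (384x512x3 uint8, blue, green, red); there is no depth.
- arm.get_calibration(name): a dict with "mtx" (3x3 intrinsics, pixels), "dist_coeffs" ([k1, k2, p1, p2, k3] as OpenCV has them; the pictures are not rectified), "eye" and "attitude" of the camera in the world; the wrist camera has in their place "mount" (4x4, takes a point from camera to tool coordinates, whose origin is the TCP and whose axes are the flange's). Camera axes: x right, y up, looking along -z (the intrinsics and any distortion apply to the point x, -y, -z); pixel columns grow to the right and rows downward; lengths in mm; the calibration is good to about 2 mm. A picture is of the moment at which its call begins: read the wrist's pose just before it. get_calibration takes no time and is no camera call.
- arm.finish_job(): hands the job in; it is judged then, once.
The state is a dict: "t": time; "q": joint angles; "joint_vel": joint speeds; "joint_efforts": joint torques, N m; "tool_pos": TCP position; "tcp_rot": TCP orientation; "force": force on the tool from outside, world axes, zero at the start; "torque": the same for the moment, N m; "gripper_width": finger opening in mm; "gripper_force": force on a finger pad.
Only numpy, scipy, OpenCV 4.12 (cv2) and the standard library are available. Lean on these libraries where they do the work, as an engineer would, in place of code of your own. Each camera call takes 0.05 s, during which the arm holds its last target. There are 200 camera calls.

## Working session

There is one attempt and no reset: what is moved stays moved. The work goes in short steps, Python scripts to look and compute and a tool call to move; the robot and the scene stay as the last step left them, time stands still between calls to the robot, and variables do not carry over. Pictures are saved under pics/ and viewed, at most 10 in all, crops included, and the job is handed in when it is done.

Besides the shell and the picture viewer there is one more tool, called after "Request:" as name(argument=value, ...), one argument or row to a line, values as JSON. play_rows: Moves the arm, as the interface text tells. Its arguments: {"type":"object","properties":{"moves":{"type":"array","items":{"type":"array"}}},"required":["moves"]}

```bash
mkdir -p pics; ls
python3 - <<'E'
from station import arm
import cv2,json
s=arm.state();print(s)
for n in("scene","top","wrist"):
    im=arm.read_camera(n);cv2.imwrite(f"pics/{n}0.png",im)
    print(n,arm.get_calibration(n))
E
```

```text
pics
{'t': 0.0, 'q': array([-73.2909532 ,  29.90916828,  -2.08221469,  91.67414472,
         1.21488525,  58.50307591,  -6.46077047]), 'joint_vel': array([ 0.00234509,  0.10512914, -0.02427194, -0.0981712 , -0.00226642,
        0.01170088, -0.10109123]), 'joint_efforts': array([ 4.49391318e-04, -9.27111769e+01,  1.98032275e+00, -3.69932663e+01,
        1.78470433e-02,  8.28297751e-03, -1.62053624e-05]), 'tool_pos': array([221.14148188, 584.18304674, 207.82317998]), 'tcp_rot': array([[-9.35266448e-01,  3.53944295e-01, -3.25718520e-04],
       [ 3.53944437e-01,  9.35265834e-01, -1.07436867e-03],
       [-7.56332590e-05, -1.12010723e-03, -9.99999370e-01]]), 'force': array([ 0.49958499,  0.3140501 , -0.73814231]), 'torque': array([-0.00863742,  0.01437113,  0.03239323]), 'gripper_force': 0.0, 'gripper_width': 85.08428940198178}
scene {'mtx': array([[482.02950238,   0.        , 262.53145139],
       [  0.        , 482.02950238, 200.56538434],
       [  0.        ,   0.        ,   1.        ]]), 'dist_coeffs': array([0.00023084, 0.        , 0.        , 0.        , 0.        ]), 'eye': arra
[... 581 characters left out ...]
      [-0.99998877, -0.00444522, -0.00164232],
       [-0.00247618,  0.19464749,  0.98087013]])}
wrist {'mtx': array([[341.39867397,   0.        , 254.74577104],
       [  0.        , 341.39867397, 188.06556625],
       [  0.        ,   0.        ,   1.        ]]), 'dist_coeffs': array([-0.0472539,  0.       ,  0.       ,  0.       ,  0.       ]), 'mount': array([[ 6.23998250e-05,  9.60151467e-01,  2.79480154e-01,
         6.91627012e+01],
       [ 9.99999867e-01,  8.29513899e-05, -5.08249739e-04,
        -9.56048880e-01],
       [-5.11179999e-04,  2.79480149e-01, -9.60151334e-01,
        -1.65393048e+02],
       [ 0.00000000e+00,  0.00000000e+00,  0.00000000e+00,
         1.00000000e+00]])}
```

View pics/scene0.png

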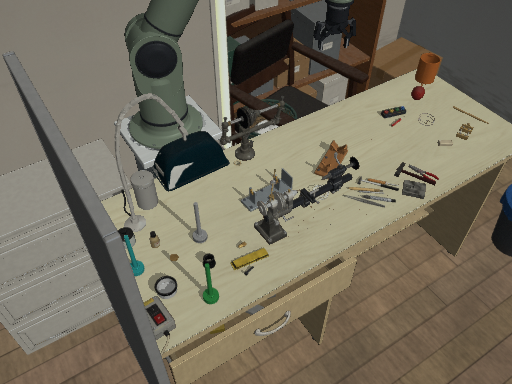

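View pics/top0.png

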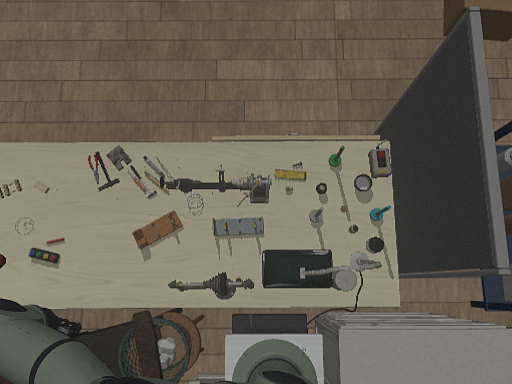

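The steel-grey spindle candidates are top (316,216), which is scene (199,222), plus green at top (336,158) and turquoise at top (377,214). Only the grey one fits "steel". The cradle is brown at top (158,230), and the stand is grey at top (239,227). I'll confirm in an enlarged crop.

Run:
```python
import cv2,numpy as np
t=cv2.imread("pics/top0.png")[180:270,125:335];s=cv2.imread("pics/scene0.png")[135:255,180:370]
a=cv2.resize(t,(800,343),interpolation=cv2.INTER_CUBIC)
b=cv2.resize(s,(400,253),interpolation=cv2.INTER_CUBIC)
cv2.imwrite("pics/crop1.png",a)
cv2.imwrite("pics/crop2.png",cv2.resize(s,(760,480),interpolation=cv2.INTER_CUBIC))
```

```text
(no output)
```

View pics/crop1.png

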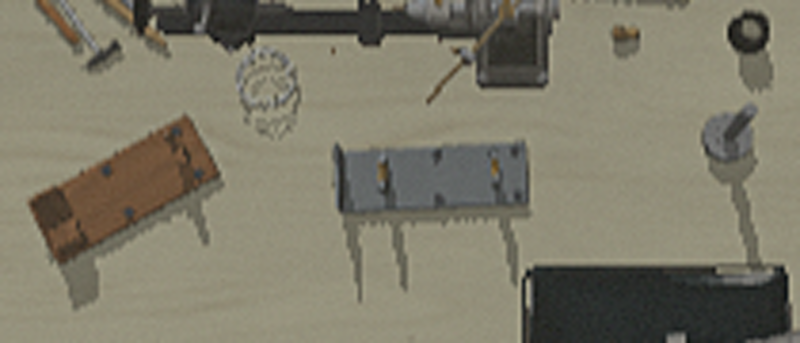

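View pics/crop2.png

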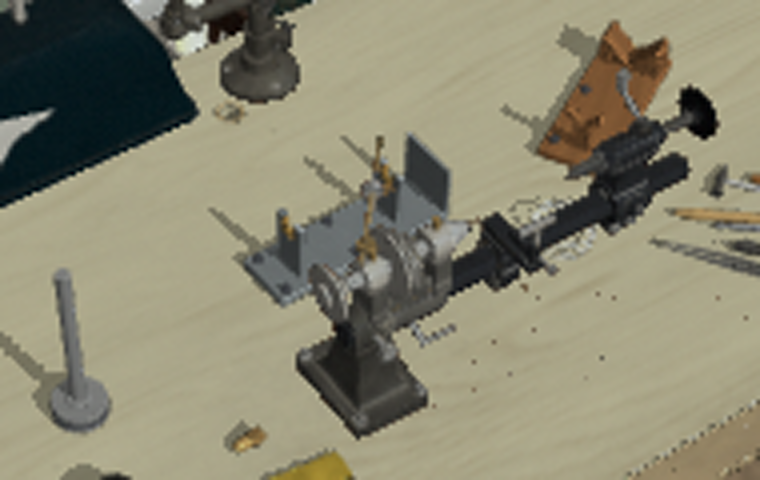

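The crops confirm it. The plain grey spindle stands at top (316,216), with its tip up-right at about (322,209). The cradle's wide V is at its lower-left end and its fork is upper-right. The stand's guard plate is at its left (+y) end. The ring in front of the lathe is the dish.

```bash
cat > h.py <<'E'
import numpy as np,cv2
from station import arm
def cam(n,st=None):
    c=arm.get_calibration(n);K,d=c["mtx"],c["dist_coeffs"]
    if n=="wrist":
        m=np.array(c["mount"]);R=np.array(st["tcp_rot"]);return K,d,R@m[:3,:3],R@m[:3,3]+st["tool_pos"]
    return K,d,np.array(c["attitude"]),np.array(c["eye"])
def ray(n,uv,st=None):
    K,d,R,e=cam(n,st);p=cv2.undistortPoints(np.float64(uv).reshape(-1,1,2),K,d).reshape(-1,2)
    v=np.c_[p[:,0],-p[:,1],-np.ones(len(p))]@R.T
    return e,v/np.linalg.norm(v,axis=1)[:,None]
def plane(n,uv,z,st=None):
    e,v=ray(n,uv,st);return e+v*((z-e[2])/v[:,2])[:,None]
def tri(*obs):
    A=np.zeros((3,3));b=np.zeros(3)
    for n,uv in obs:
        e,v=ray(n,[uv]);P=np.eye(3)-np.outer(v[0],v[0]);A+=P;b+=P@e
    return np.linalg.solve(A,b)
def proj(n,X,st=None):
    K,d,R,e=cam(n,st);c=(np.float64(X).reshape(-1,3)-e)@R*[1,-1,-1]
    return cv2.projectPoints(c,np.zeros(3),np.zeros(3),K,d)[0].reshape(-1,2)
E
python3 - <<'E'
from h import *
np.set_printoptions(precision=1,suppress=True)
t=cv2.imread("pics/top0.png");hsv=cv2.cvtColor(t,cv2.COLOR_BGR2HSV)
c=lambda x,y:(x/3.81+125-.4,y/3.81+180-.4)
print("spindle tip",tri(("top",c(752,108)),("scene",(180+63/4,135+272/4))))
print("wheel c z16",plane("top",[c(728,135)],16),plane("scene",[(180+80/4,135+398/4)],16))
# cradle mask
m=cv2.inRange(hsv,(3,90,40),(16,255,255));m[:,:125]=0;m[:200]=0;m[265:]=0;m[:,190:]=0
k=max(cv2.findContours(m,0,2)[0],key=cv2.contourArea)
r=cv2.minAreaRect(k);B=cv2.boxPoints(r);print("cradle",r);P=plane("top",B,10);print(P,[np.linalg.norm(P[i]-P[i-1]) for i in range(4)],P.mean(0))
print("stand base z10",plane("top",[c(345,213),c(528,208),c(526,142),c(340,150)],10))
print("stand plate top z58",plane("top",[c(335,146),c(342,210)],58))
print("stand post tops z62",plane("top",[c(382,170),c(494,165)],62))
print("lamp",tri(("top",(303,272)),("scene",(187,138))),tri(("top",(365,260)),("scene",(120,120))))
print("box", plane("top",[(263,250),(332,250),(263,287)],60))
E
```

```text
spindle tip [ 540.2 -147.7  157.4]
wheel c z16 [[ 539.5 -147.5   16. ]] [[ 541.2 -147.1   16. ]]
cradle ((156.75607299804688, 229.2301025390625), (18.294116973876953, 48.05882263183594), 61.927513122558594)
[[483.4 479.9  10. ]
 [560.6 338.6  10. ]
 [504.7 307.3  10. ]
 [428.7 447.9  10. ]] [np.float64(63.39057456785329), np.float64(161.00854171873735), np.float64(64.03819157137305), np.float64(159.8422956918753)] [494.3 393.4  10. ]
stand base z10 [[471.7 194.8  10. ]
 [475.5  31.8  10. ]
 [534.9  33.2  10. ]
 [528.4 200.1  10. ]]
stand plate top z58 [[524.9 199.4  58. ]
 [469.2 192.4  58. ]]
stand post tops z62 [[503.2 158.   62. ]
 [507.1  61.4  62. ]]
lamp [346.8 -73.4 218.7] [ 364.8 -235.3  367.1]
box [[ 418.4   33.1   60. ]
 [ 417.5 -191.3   60. ]
 [ 300.7   33.8   60. ]]
```

Measurements agree with the given sizes:

| Item | Measured |
|---|---|
| Spindle | (540, -147), tip z 157 |
| Cradle base | 161 x 64, wheel-end direction 118.6° |
| Stand | wheel-end direction about 92° |

Now the approach.

Request:
play_rows(
  moves=[
    [[-3.6,-0.6,-4],0.1,0],
    [[-7.2,-1.2,-8],0.2,0],
    [[-11,-1.8,-9.2],0.3,0],
    [[-15,-2.4,-9.2],0.4,0],
    [[-19,-3,-9.2],0.5,0],
    [[-23,-3.6,-9.2],0.6,0],
    [[-27,-4.3,-9.2],0.709,0],
    [[-31,-5,-9.2],0.709,0],
    [[-34.5,-5.6,-9.2],0.709,0],
    [[-36.3,-5.9,-9.2],0.709,0],
  ],
)

```text
t: 0.98
tool_pos: [543.3, 397.4, 300.2]
tcp_rot: [[-0.477, 0.879, 0.001], [0.879, 0.477, -0.001], [-0.002, 0.0, -1.0]]
force: [0.4, 0.7, -0.4]
gripper_width: 85.5
gripper_force: 0.0
```

```bash
cat >> h.py <<'E'
def go(x,y,z,yaw=None):
    s=arm.state();R=np.array(s["tcp_rot"]);d=R.T@(np.array([x,y,z])-s["tool_pos"])/10
    w=np.degrees(np.arctan2(R[1,0],R[0,0]))
    print("t",round(s["t"],2),"pos",s["tool_pos"].round(1),"yaw",w.round(2),"q",s["q"].round(0),"F",s["force"].round(1),"w",round(s["gripper_width"],1),"tiltz",R[:,2].round(3))
    print("delta cm",d.round(2),"turn",None if yaw is None else np.radians(w-yaw).round(3))
E
python3 -c "
from h import *
go(540.3,-147.4,300)"
```

```text
t 0.98 pos [543.3 397.4 300.2] yaw 118.46 q [-49.  31.  12.  77.  -6.  72.  -8.] F [ 0.4  0.7 -0.4] w 85.5 tiltz [ 0.001 -0.001 -1.   ]
delta cm [-47.75 -26.22   0.1 ] turn None
```

Request:
play_rows(
  moves=[
    [[-3,-1.6,0],0,0],
    [[-6,-3.3,0],0,0],
    [[-9,-5,0],0,0],
    [[-12,-6.6,0],0,0],
    [[-15,-8.2,0],0,0],
    [[-18,-9.9,0],0,0],
    [[-21,-11.5,0],0,0],
    [[-24,-13.1,0],0,0],
    [[-26,-14.3,0],0,0],
    [[-28,-15.4,0],0,0],
  ],
)

```text
t: 1.82
tool_pos: [538.6, 79.4, 300.4]
tcp_rot: [[-0.478, 0.878, -0.0], [0.878, 0.478, -0.0], [-0.0, -0.0, -1.0]]
force: [0.2, 0.8, -0.2]
gripper_width: 85.3
gripper_force: 0.0
```

Request:
play_rows(
  moves=[
    [[-3,-1.6,0],0,0],
    [[-6,-3.3,0],0,0],
    [[-9,-5,0],0,0],
    [[-12,-6.6,0],0,0],
    [[-15,-8.2,0],0,0],
    [[-17,-9.3,0],0,0],
    [[-18.5,-10.1,0],0,0],
    [[-19.75,-10.8,0],0,0],
    [[-19.75,-10.8,0],0,0],
    [[-19.75,-10.8,0],0,0],
  ],
)

```text
t: 2.65
tool_pos: [538.7, -144.1, 300.2]
tcp_rot: [[-0.478, 0.878, -0.0], [0.878, 0.478, 0.0], [0.0, -0.0, -1.0]]
force: [-0.4, 0.6, 0.2]
gripper_width: 85.5
gripper_force: 0.0
```

Run:
```python
from h import *
go(540.3,-147.4,180)
s=arm.state();w=arm.read_camera("wrist");cv2.imwrite("pics/w1.png",w)
print(proj("wrist",[[540.3,-147.4,156],[540.3,-147.4,16]],s))
```

```text
t 2.65 pos [ 538.7 -144.1  300.2] yaw 118.58 q [-7. 20. 22. 96. -8. 66. 45.] F [-0.4  0.6  0.2] w 85.5 tiltz [-0.  0. -1.]
delta cm [-3.700e-01 -1.000e-02  1.202e+01] turn None
[[254.01385509 170.2063585 ]
 [254.23698301 146.04704001]]
```

View pics/w1.png

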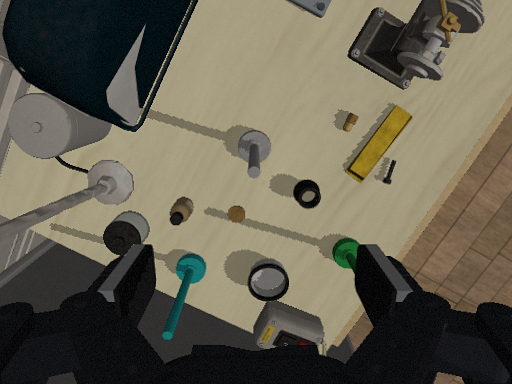

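The wrist view shows the tip at (254,172) and the wheel at (254,146), both within 2 px of the prediction. I'll descend to TCP z 125 and grip.

Request:
play_rows(
  moves=[
    [[-0.35,0,2],0,0],
    [[-0.35,0,4.5],0,0],
    [[-0.35,0,7],0,0],
    [[-0.35,0,9.5],0,0],
    [[-0.35,0,12],0,0],
    [[-0.35,0,14],0,0],
    [[-0.35,0,16],0,0],
    [[-0.35,0,17],0,0],
    [[-0.35,0,17.5],0,0],
    [[-0.35,0,17.5],0,0],
  ],
)

```text
t: 3.53
tool_pos: [540.4, -146.2, 125.0]
tcp_rot: [[-0.48, 0.877, -0.001], [0.877, 0.48, 0.0], [0.001, -0.001, -1.0]]
force: [-0.7, -0.7, -0.4]
gripper_width: 85.1
gripper_force: 0.0
```

Request:
play_rows(
  moves=[
    [[0,0,0],0,0.5],
    [[0,0,0],0,0.7],
    [[0,0,0],0,0.75],
    [[0,0,0],0,0.8],
    [[0,0,0],0,0.85],
    [[0,0,0],0,0.9],
    [[0,0,0],0,1],
    [[0,0,0],0,1],
    [[0,0,0],0,1],
    [[0,0,0],0,1],
  ],
)

```text
t: 4.37
tool_pos: [540.7, -147.1, 125.8]
tcp_rot: [[-0.479, 0.878, 0.001], [0.878, 0.479, -0.0], [-0.0, 0.0, -1.0]]
force: [-1.3, -0.1, 6.4]
gripper_width: 8.3
gripper_force: 58.7
```

Request:
play_rows(
  moves=[
    [[0,0,-0.3],0,1],
    [[0,0,-0.8],0,1],
    [[0,0,-1.5],0,1],
    [[0,0,-2],0,1],
    [[0,0,-2.5],0,1],
    [[0,0,-3],0,1],
    [[0,0,-3.5],0,1],
    [[0,0,-4],0,1],
    [[0,0,-4],0,1],
    [[0,0,-4],0,1],
  ],
)

```text
t: 5.2
tool_pos: [540.6, -146.9, 165.6]
tcp_rot: [[-0.479, 0.878, 0.0], [0.878, 0.479, -0.0], [-0.0, 0.0, -1.0]]
force: [-0.7, -0.2, -3.0]
gripper_width: 7.9
gripper_force: 58.6
```

Run:
```python
from h import *
go(540,-60,300)
s=arm.read_camera("scene");w=arm.read_camera("wrist")
cv2.imwrite("pics/s2.png",np.hstack([cv2.resize(s[60:280,120:280],(400,550),interpolation=2),cv2.resize(w[:,100:400],(390,500)) if 0 else cv2.copyMakeBorder(cv2.resize(w[:,100:400],(400,512)),0,38,0,0,0)]))
```

```text
t 5.2 pos [ 540.6 -146.9  165.6] yaw 118.65 q [ -5.  28.  19. 105. -12.  49.  49.] F [-0.7 -0.2 -3. ] w 7.9 tiltz [ 0. -0. -1.]
delta cm [  7.65   4.11 -13.44] turn None
```

View pics/s2.png

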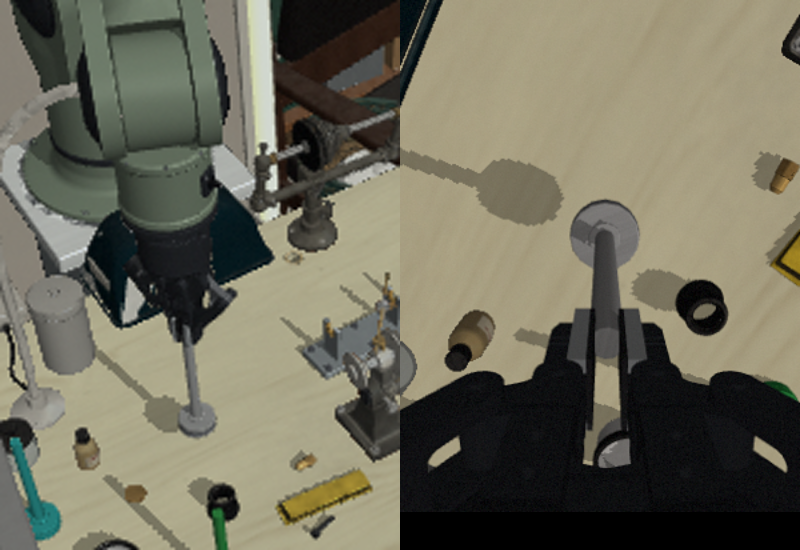

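The spindle is held vertical between the pads, with its wheel about 40 mm up and a load of about 3 N. I'll carry it over the cradle smoothly.

Request:
play_rows(
  moves=[
    [[0,0,-1],0,1],
    [[0,0,-2.5],0,1],
    [[0,0,-4.5],0,1],
    [[0.2,0.1,-6.5],0,1],
    [[0.8,0.4,-8.5],0,1],
    [[1.8,0.8,-10.5],0,1],
    [[3.2,1.5,-12],0,1],
    [[5,2.3,-13],0,1],
    [[7.2,3.3,-13.4],0,1],
    [[9.5,4.3,-13.4],0,1],
  ],
)

```text
t: 6.13
tool_pos: [532.9, -42.5, 301.1]
tcp_rot: [[-0.478, 0.878, 0.002], [0.878, 0.478, -0.0], [-0.001, 0.002, -1.0]]
force: [0.4, 0.7, -3.1]
gripper_width: 7.8
gripper_force: 58.7
```

Request:
play_rows(
  moves=[
    [[2.4,1.1,0],0,1],
    [[4.8,2.2,0],0,1],
    [[7.2,3.3,0],0,1],
    [[9.6,4.3,0],0,1],
    [[12,5.4,0],0,1],
    [[14.4,6.5,0],0,1],
    [[16.8,7.6,0],0,1],
    [[19.2,8.7,0],0,1],
    [[21.6,9.8,0],0,1],
    [[24,10.9,0],0,1],
  ],
)

```text
t: 6.97
tool_pos: [513.0, 221.1, 300.0]
tcp_rot: [[-0.479, 0.878, 0.0], [0.878, 0.479, -0.0], [-0.0, 0.0, -1.0]]
force: [-0.2, -0.8, -2.2]
gripper_width: 7.8
gripper_force: 58.7
```

Request:
play_rows(
  moves=[
    [[2.4,1.1,0],0,1],
    [[4.8,2.2,0],0,1],
    [[7.2,3.3,0],0,1],
    [[9.4,4.3,0],0,1],
    [[11.4,5.2,0],0,1],
    [[13.2,6,0],0,1],
    [[14.6,6.6,0],0,1],
    [[15.6,7.1,0],0,1],
    [[16.2,7.4,0],0,1],
    [[16.2,7.4,0],0,1],
  ],
)

```text
t: 7.8
tool_pos: [500.4, 398.5, 299.3]
tcp_rot: [[-0.48, 0.877, -0.0], [0.877, 0.48, -0.0], [-0.0, -0.0, -1.0]]
force: [0.3, 0.2, -2.8]
gripper_width: 8.2
gripper_force: 58.7
```

Run:
```python
from h import *
go(463,451,200,118.6)
w=arm.read_camera("wrist");cv2.imwrite("pics/w3.png",cv2.resize(w,(800,600),interpolation=2))
```

```text
t 7.8 pos [500.4 398.5 299.3] yaw 118.69 q [-51.  27.  11.  83.  -5.  70. -11.] F [ 0.3  0.2 -2.8] w 8.2 tiltz [-0. -0. -1.]
delta cm [ 6.41 -0.76  9.93] turn 0.002
```

View pics/w3.png

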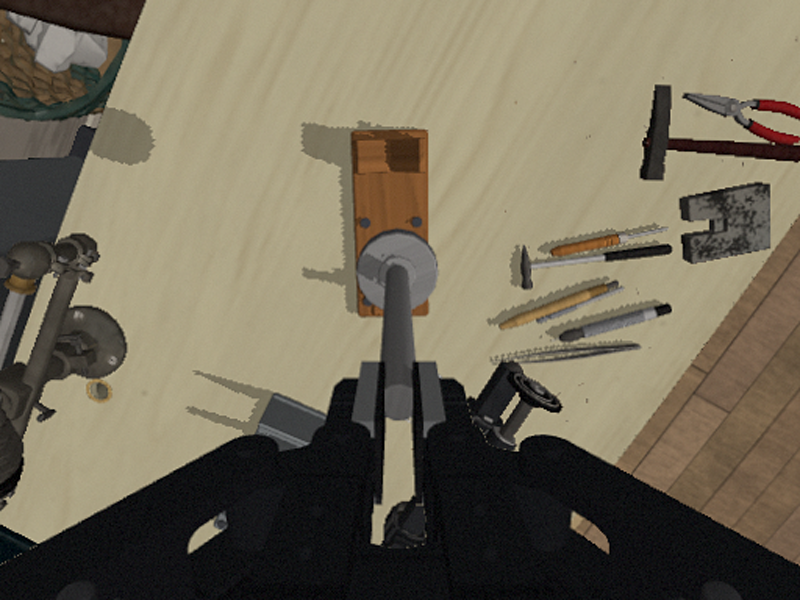

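Run:
```python
from h import *
np.set_printoptions(precision=1,suppress=True)
s=arm.state();k=.64
C=np.array([494.3,393.4]);a=np.radians(118.6)
u=np.array([np.cos(a),np.sin(a)]);v=np.array([u[1],-u[0]])
def sh(n,px,z):
    P=plane("wrist",np.array(px)*k,z,s)[:,:2];print(n,"along",(P-C)@u,"across",(P-C)@v)
sh("V top z38",[(356,137),(427,134),(427,172),(356,172)],38)
sh("base z10",[(353,131),(428,131),(357,315),(428,315)],10)
# fork tips in top crop & V corners
c=lambda x,y:(x/3.81+125-.4,y/3.81+180-.4)
P=plane("top",[c(175,132),c(200,174)],51)[:,:2];print("fork z51",(P-C)@u,(P-C)@v)
P=plane("top",[c(30,203),c(60,190),c(58,262),c(88,245)],38)[:,:2];print("V z38",(P-C)@u,(P-C)@v)
# held spindle: tip and wheel center
for X,n in(((399,402),"shaft top"),((397,272),"wheel inner face")):pass
p=np.array([[500.4,398.5,0]])
print(proj("wrist",[[500.4,398.5,299.3+19+11.5],[500.4,398.5,318.3-144.5+16]],s)/k)
```

```text
V top z38 along [71.  73.3 44.6 44.5] across [-24.4  30.3  30.7 -24.9]
base z10 along [ 75.9  75.9 -82.8 -82.7] across [-28.9  32.5 -28.8  35. ]
fork z51 [-68.1 -70.6] [ 13.7 -29.9]
V z38 [72.4 44.5 73.3 44. ] [ 21.8  19.4 -36.4 -35.7]
[[397.1 392.4]
 [397.6 271.8]]
```

The V block spans along +44.5..72, so cradle_rest is at about (486.2, 414.2). The block centre is 2.8 mm across from my base estimate, and yaw agrees. The spindle hangs vertical, with the wheel where predicted. I'll shift over the V and descend to just above contact.

Request:
play_rows(
  moves=[
    [[1,0,1],0,1],
    [[2.2,-0.2,2.2],0,1],
    [[3.5,-0.3,3.8],0,1],
    [[4.6,-0.4,5.4],0,1],
    [[5.4,-0.5,7.2],0,1],
    [[5.8,-0.5,9],0,1],
    [[5.9,-0.5,10.6],0,1],
    [[5.9,-0.5,12],0,1],
    [[5.9,-0.5,12.8],0,1],
    [[5.9,-0.5,13],0,1],
  ],
)

```text
t: 8.68
tool_pos: [466.7, 446.6, 167.3]
tcp_rot: [[-0.48, 0.877, -0.002], [0.877, 0.48, -0.002], [-0.001, -0.003, -1.0]]
force: [-0.5, -0.4, -1.4]
gripper_width: 7.6
gripper_force: 58.7
```

Request:
play_rows(
  moves=[
    [[0,0,0.1],0,1],
    [[0,0,0.2],0,1],
    [[0,0,0.3],0,1],
    [[0,0,0.4],0,1],
    [[0,0,0.5],0,1],
    [[0,0,0.6],0,1],
    [[0,0,0.7],0,1],
    [[0,0,0.8],0,1],
    [[0,0,0.8],0,1],
    [[0,0,0.8],0,1],
  ],
)

```text
t: 9.52
tool_pos: [467.8, 447.0, 161.3]
tcp_rot: [[-0.479, 0.878, -0.0], [0.878, 0.479, -0.0], [-0.0, -0.0, -1.0]]
force: [-0.4, 0.4, -1.6]
gripper_width: 7.9
gripper_force: 58.8
```

Run:
```python
from h import *
go(486.2-.4787*38.7,414.2+.878*38.7,161.7,118.6)
w=arm.read_camera("wrist");cv2.imwrite("pics/w4.png",cv2.resize(w[:,80:430],(640,600*384//384),interpolation=2))
```

```text
t 9.52 pos [467.8 447.  161.3] yaw 118.64 q [-55.  35.   9.  91.  -6.  54. -15.] F [-0.4  0.4 -1.6] w 7.9 tiltz [-0. -0. -1.]
delta cm [ 0.11  0.04 -0.04] turn 0.001
```

View pics/w4.png

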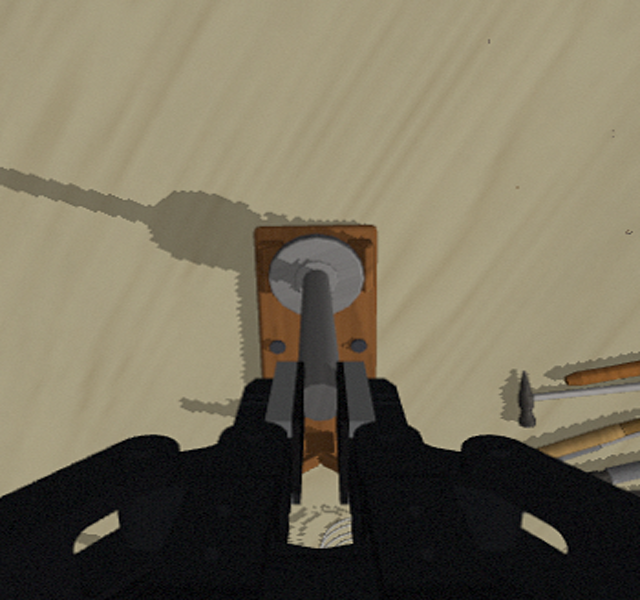

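The wheel is centred on the V block at x about 317, nearly in contact. I'll press lightly and check the force.

Request:
play_rows(
  moves=[
    [[0,0,0.05],0,1],
    [[0,0,0.1],0,1],
    [[0,0,0.15],0,1],
    [[0,0,0.2],0,1],
    [[0,0,0.25],0,1],
    [[0,0,0.3],0,1],
    [[0,0,0.3],0,1],
    [[0,0,0.3],0,1],
    [[0,0,0.3],0,1],
    [[0,0,0.3],0,1],
  ],
)

```text
t: 10.4
tool_pos: [468.7, 447.8, 159.9]
tcp_rot: [[-0.479, 0.878, 0.002], [0.878, 0.479, 0.002], [0.001, 0.003, -1.0]]
force: [0.3, -0.5, 14.0]
gripper_width: 8.0
gripper_force: 60.7
```

Request:
play_rows(
  moves=[
    [[-0.25,0,0],0,1],
    [[-0.5,0,0.01],0,1],
    [[-0.75,0,0.02],0,1],
    [[-1,0,0.04],0,1],
    [[-1.25,0,0.05],0,1],
    [[-1.5,0,0.08],0,1],
    [[-1.75,0,0.1],0,1],
    [[-2,0,0.13],0,1],
    [[-2,0,0.13],0,1],
    [[-2,0,0.13],0,1],
  ],
)

```text
t: 11.23
tool_pos: [478.6, 430.0, 158.6]
tcp_rot: [[-0.479, 0.878, 0.002], [0.878, 0.479, 0.002], [0.001, 0.003, -1.0]]
force: [-0.3, -0.2, 14.8]
gripper_width: 8.1
gripper_force: 60.9
```

Run:
```python
from h import *
go(486.2-.4787*38.7,414.2+.878*38.7,161.7,118.6)
w=arm.read_camera("wrist");cv2.imwrite("pics/w5.png",cv2.resize(w[:,80:430],(640,600*384//384),interpolation=2))
```

```text
t 11.23 pos [478.6 430.  158.6] yaw 118.62 q [-53.  35.   9.  92.  -6.  54. -13.] F [-0.3 -0.2 14.8] w 8.1 tiltz [ 0.002  0.002 -1.   ]
delta cm [ 2.12 -0.09 -0.31] turn 0.0
```

View pics/w5.png

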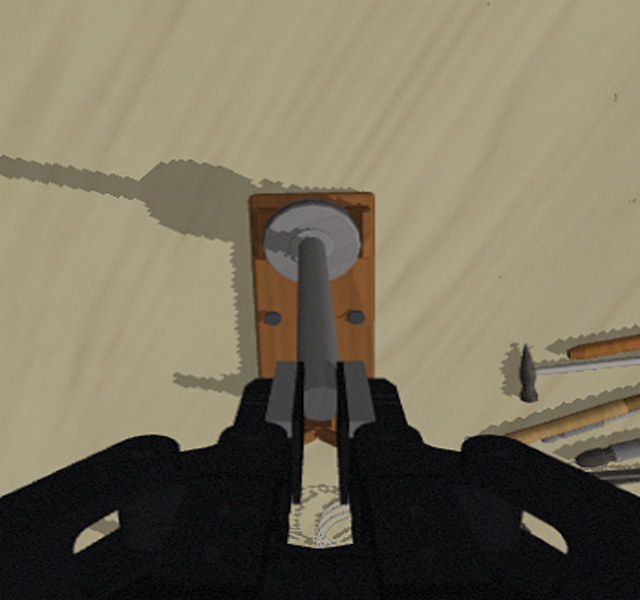

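The wheel stayed put in the V (centre about 45 px from the base end both before and after) while the shaft leans over, with a steady force of 15 N. I'll continue along the arc.

Request:
play_rows(
  moves=[
    [[-0.6,0,0.12],0,1],
    [[-1.22,0,0.27],0,1],
    [[-1.75,0,0.42],0,1],
    [[-2.28,0,0.6],0,1],
    [[-2.8,0,0.8],0,1],
    [[-3.34,0,1.01],0,1],
    [[-3.86,0,1.26],0,1],
    [[-4.39,0,1.52],0,1],
    [[-4.39,0,1.52],0,1],
    [[-4.39,0,1.52],0,1],
  ],
)

```text
t: 12.12
tool_pos: [499.6, 390.9, 142.6]
tcp_rot: [[-0.479, 0.878, 0.002], [0.878, 0.479, 0.001], [0.0, 0.002, -1.0]]
force: [0.0, 0.4, 8.3]
gripper_width: 7.8
gripper_force: 72.0
```

Request:
play_rows(
  moves=[
    [[-0.7,0,0.4],0,1],
    [[-1.35,0,0.83],0,1],
    [[-2.01,0,1.29],0,1],
    [[-2.5,0,1.7],0,1],
    [[-2.95,0,2.07],0,1],
    [[-3.4,0,2.5],0,1],
    [[-3.84,0,2.92],0,1],
    [[-4.25,0,3.4],0,1],
    [[-4.67,0,3.85],0,1],
    [[-4.67,0,3.85],0,1],
  ],
)

```text
t: 12.95
tool_pos: [521.3, 348.8, 102.5]
tcp_rot: [[-0.478, 0.878, -0.0], [0.878, 0.478, -0.001], [-0.001, -0.001, -1.0]]
force: [1.3, -0.6, 2.2]
gripper_width: 7.6
gripper_force: 58.5
```

Run:
```python
from h import *
go(486.2+.4787*106,414.2-.878*106,26,118.6)
s=arm.state();w=arm.read_camera("wrist");cv2.imwrite("pics/w6.png",cv2.resize(w[:,80:430],(640,600*384//384),interpolation=2))
R=np.array(s["tcp_rot"])
G=s["tool_pos"]-19*R[:,2]
# predicted pixel (crop scale) of wheel inner-face centre for tilts
for th in(40,50,55,60):
    a=np.radians(th);X=G+128.8*(np.sin(a)*R[:,0]+np.cos(a)*R[:,2]);p=proj("wrist",X,s)[0];print(th,(p-[80,0])*[640/350,600/384],"wheel face z",(G[2]-144.8*np.cos(a)).round(1))
```

```text
t 12.95 pos [521.3 348.8 102.5] yaw 118.58 q [-45.  37.   8.  97.  -7.  46.  -5.] F [ 1.3 -0.6  2.2] w 7.6 tiltz [-0.    -0.001 -1.   ]
delta cm [-3.17  0.06  7.65] turn -0.0
40 [318.0207226  106.74048713] wheel face z 10.6
50 [317.90078227  63.01304644] wheel face z 28.4
55 [317.82778742  40.77226561] wheel face z 38.5
60 [317.74450092  18.29728259] wheel face z 49.1
```

View pics/w6.png

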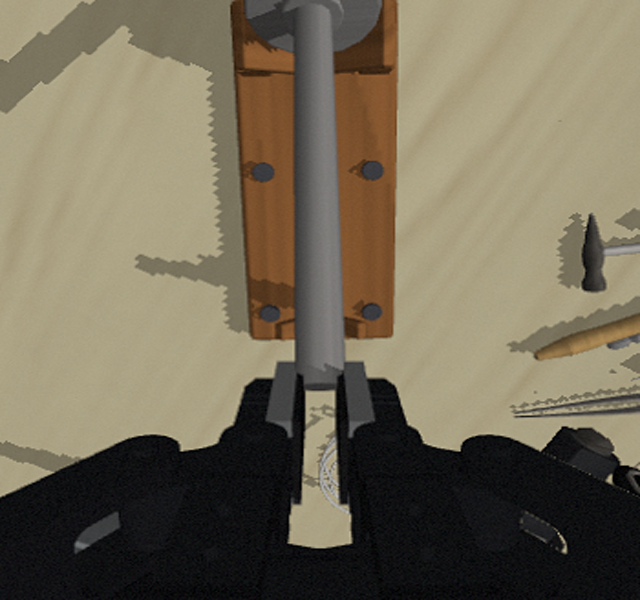

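The shaft leans about 57–60° with the wheel in the V, and the fork (about 320 px) lines up with the shaft. Before going below the fork tips I'll draw the grip out to y -106.5, so the pads clear the fork.

Request:
play_rows(
  moves=[
    [[-0.5,0,0.45],0,1],
    [[-1,0,0.95],0,1],
    [[-1.45,0,1.45],0,1],
    [[-1.9,0,2],0,1],
    [[-2.3,0,2.5],0,1],
    [[-2.65,0,3.05],0,1],
    [[-2.95,0,3.6],0,1],
    [[-3.2,0,4.15],0,1],
    [[-3.2,0,4.15],0,1],
    [[-3.2,0,4.15],0,1],
  ],
)

```text
t: 13.83
tool_pos: [536.2, 321.4, 61.5]
tcp_rot: [[-0.479, 0.878, -0.001], [0.878, 0.479, -0.001], [-0.0, -0.001, -1.0]]
force: [-0.6, -0.7, -0.1]
gripper_width: 5.7
gripper_force: 58.6
```

Run:
```python
from h import *
go(486.2+.4787*106.5,414.2-.878*106.5,26,118.6)
```

```text
t 13.83 pos [536.2 321.4  61.5] yaw 118.64 q [-41.  40.   7.  98.  -7.  42.  -2.] F [-0.6 -0.7 -0.1] w 5.7 tiltz [-0.001 -0.001 -1.   ]
delta cm [-0.11  0.06  3.55] turn 0.001
```

The opening dropped from 7.6 to 5.7, so I'll check numerically whether the shaft end is slipping out of the pads.

Run:
```python
from h import *
s=arm.state();w=arm.read_camera("wrist");old=cv2.imread("pics/w6.png");old=cv2.resize(old,(350,384))
for n,im,x in(("old",old,174),("new",w,254)):
    h=cv2.cvtColor(im,cv2.COLOR_BGR2HSV)
    print(n,[(r,int(h[r,x-2:x+3,1].mean()),int(h[r,x-2:x+3,2].mean())) for r in range(0,330,8)])
R=np.array(s["tcp_rot"]);G=s["tool_pos"]-19*R[:,2]
for th in(60,65,70,75,80):
    a=np.radians(th);d=np.sin(a)*R[:,0]+np.cos(a)*R[:,2];print(th,proj("wrist",[G-d*L for L in(11.2,5,0,-120)],s)[:,1].round(0))
cv2.imwrite("pics/w7.png",w)
```

```text
old [(0, 8, 88), (8, 6, 116), (16, 9, 115), (24, 8, 115), (32, 9, 117), (40, 8, 116), (48, 8, 117), (56, 8, 116), (64, 8, 116), (72, 8, 117), (80, 7, 116), (88, 7, 117), (96, 9, 117), (104, 8, 118), (112, 9, 116), (120, 9, 117), (128, 9, 116), (136, 9, 116), (144, 8, 116), (152, 8, 116), (160, 8, 117), (168, 8, 115), (176, 6, 114), (184, 8, 114), (192, 9, 115), (200, 9, 114), (208, 8, 115), (216, 8, 114), (224, 7, 114), (232, 9, 115), (240, 7, 92), (248, 8, 50), (256, 59, 172), (264, 55, 167), (272, 57, 175), (280, 56, 173), (288, 61, 168), (296, 42, 149), (304, 38, 164), (312, 45, 168), (320, 60, 169), (328, 59, 170)]
new [(0, 6, 122), (8, 8, 124), (16, 9, 123), (24, 9, 124), (32, 6, 124), (40, 8, 126), (48, 7, 125), (56, 7, 125), (64, 8, 125), (72, 9, 126), (80, 6, 126), (88, 6, 126), (96, 7, 126), (104, 7, 125), (112, 8, 126), (120, 9, 128), (128, 9, 127), (136, 6, 127), (144, 9, 127), (152, 6, 126), (160, 8, 126), (168, 8, 126), (176, 6, 127), (184, 7, 126), (192, 8, 128), (200, 9, 127), (208, 8, 127), (216, 7, 127), (224, 6, 126), (232, 7, 126), (240, 8, 95), (248, 58, 171), (256, 58, 151), (264, 58, 174), (272, 55, 173), (280, 59, 134), (288, 54, 156), (296, 38, 153), (304, 31, 133), (312, 51, 162), (320, 62, 170), (328, 59, 170)]
60 [267. 253. 242.  25.]
65 [267. 253. 242.  12.]
70 [266. 253. 242.  -1.]
75 [266. 253. 242. -14.]
80 [265. 253. 242. -26.]
```

The shaft end is only about 2 mm past the pad centre: the wheel stuck in the V and the shaft slid through the pads. Lowering straight down feeds the shaft back into the pads (the end moves -y as it levels), so I'll do that in small steps.

Request:
play_rows(
  moves=[
    [[0,0,0.2],0,1],
    [[0,0,0.45],0,1],
    [[0,0,0.7],0,1],
    [[0,0,0.95],0,1],
    [[0,0,1.2],0,1],
    [[0,0,1.45],0,1],
    [[0,0,1.65],0,1],
    [[0,0,1.8],0,1],
    [[0,0,1.8],0,1],
    [[0,0,1.8],0,1],
  ],
)

```text
t: 14.72
tool_pos: [536.2, 321.9, 43.8]
tcp_rot: [[-0.479, 0.878, -0.0], [0.878, 0.479, -0.0], [0.0, -0.0, -1.0]]
force: [0.3, -0.7, 0.4]
gripper_width: -0.2
gripper_force: 0.0
```

```bash
cat >> h.py <<'E'
def end(im,x=254):
    h=cv2.cvtColor(im,cv2.COLOR_BGR2HSV)[150:300,x-2:x+3].mean(1)
    return 150+int(np.argmax(h[:,1]>30)),150+int(np.argmax(h[:,2]<105))
E
python3 - <<'E'
from h import *
go(486.2+.4787*106.5,414.2-.878*106.5,26,118.6)
w=arm.read_camera("wrist");print(end(w))
E
```

```text
t 14.72 pos [536.2 321.9  43.8] yaw 118.65 q [-41.  42.   7.  99.  -7.  40.  -2.] F [ 0.3 -0.7  0.4] w -0.2 tiltz [-0. -0. -1.]
delta cm [-0.16  0.03  1.78] turn 0.001
(150, 167)
```

Run:
```python
from h import *
s=arm.state();w=arm.read_camera("wrist");cv2.imwrite("pics/w8.png",w)
h=cv2.cvtColor(w,cv2.COLOR_BGR2HSV)
for r in range(0,300,16):
    g=(h[r,:,1]<25)&(h[r,:,2]>70)&(h[r,:,2]<200);x=np.where(g)[0];x=x[(x>180)&(x<330)]
    print(r,len(x),(x.min(),x.max(),int(np.median(x))) if len(x) else "", h[r,254].tolist())
O=np.array([486.2,414.2,45]);u=np.array([-.4787,.878,0])
print(proj("wrist",[O+u*y for y in(22,-86,-117)],s).round(0), proj("wrist",[O+u*-86+[0,0,6]],s).round(0))
t=arm.read_camera("top");sc=arm.read_camera("scene");cv2.imwrite("pics/t8.png",t);cv2.imwrite("pics/s8.png",sc)
for n,im in(("top",t),("scene",sc)):
    hh=cv2.cvtColor(im,cv2.COLOR_BGR2HSV)
    for y in(38,30,20,10,0,-20,-40,-60,-80,-100,-115):
        p=proj(n,O+u*y)[0].round().astype(int);print(n,y,p,hh[p[1],p[0]].tolist())
```

```text
0 20 (np.int64(286), np.int64(305), 295) [13, 169, 92]
16 19 (np.int64(291), np.int64(310), 301) [13, 167, 90]
32 19 (np.int64(296), np.int64(314), 305) [13, 160, 91]
48 19 (np.int64(301), np.int64(319), 310) [14, 165, 130]
64 19 (np.int64(306), np.int64(324), 315) [14, 167, 127]
80 18 (np.int64(311), np.int64(328), 319) [14, 161, 128]
96 14 (np.int64(316), np.int64(329), 322) [14, 166, 126]
112 10 (np.int64(320), np.int64(329), 324) [14, 168, 129]
128 4 (np.int64(326), np.int64(329), 327) [14, 163, 116]
144 0  [14, 165, 116]
160 0  [14, 171, 115]
176 0  [15, 160, 62]
192 0  [14, 166, 106]
208 0  [23, 56, 178]
224 0  [22, 65, 169]
240 10 (np.int64(242), np.int64(268), 249) [10, 85, 18]
256 16 (np.int64(239), np.int64(271), 254) [96, 61, 21]
272 11 (np.int64(245), np.int64(265), 260) [30, 27, 19]
288 1 (np.int64(319), np.int64(319), 319) [120, 35, 22]
[[254. -51.]
 [254. 192.]
 [254. 248.]] [[254. 196.]]
top 38 [138 236] [38, 16, 63]
top 30 [140 235] [46, 33, 99]
top 20 [143 233] [48, 32, 105]
top 10 [145 232] [50, 29, 104]
top 0 [148 230] [51, 33, 102]
top -20 [153 227] [53, 31, 106]
top -40 [159 225] [50, 37, 104]
top -60 [164 222] [48, 27, 96]
top -80 [170 219] [45, 19, 54]
top -100 [175 216] [51, 22, 81]
top -115 [179 214] [43, 32, 56]
scene 38 [340 142] [105, 14, 71]
scene 30 [339 144] [105, 28, 36]
scene 20 [338 145] [105, 11, 46]
scene 10 [337 147] [14, 147, 134]
scene 0 [335 149] [13, 130, 53]
scene -20 [333 152] [98, 43, 24]
scene -40 [331 156] [120, 49, 21]
scene -60 [329 159] [12, 71, 54]
scene -80 [326 163] [13, 74, 48]
scene -100 [324 166] [14, 150, 97]
scene -115 [322 169] [14, 151, 81]
```

Run:
```python
from h import *
np.set_printoptions(precision=1,suppress=True)
s=arm.state();w=cv2.imread("pics/w8.png");w2=arm.read_camera("wrist")
print("motion",(cv2.absdiff(w,w2).max(2)>40).sum())
h=cv2.cvtColor(w2,cv2.COLOR_BGR2HSV)
m=cv2.inRange(h,(0,0,70),(180,26,200));m[:,:190]=0;m[230:]=0;m[:,420:]=0
m=cv2.morphologyEx(m,2,np.ones((5,5),np.uint8))
for c in cv2.findContours(m,0,2)[0]:
    if cv2.contourArea(c)>150:print(cv2.boundingRect(c),cv2.contourArea(c));print(cv2.approxPolyDP(c,3,True).reshape(-1,2).tolist())
for r in range(80,260,12):print(r,[tuple(h[r,x].tolist()) for x in(300,310,320,330,340,350,360)])
# ascii of scene around the cradle
sc=cv2.cvtColor(cv2.imread("pics/s8.png"),cv2.COLOR_BGR2HSV)
for y in range(132,186):
    print(y,''.join('#' if v<45 else 'o' if (8<hh<18 and S>90) else 'g' if S<30 else '.' for hh,S,v in sc[y,300:375]))
```

```text
motion 159
(286, 0, 67, 173) 2954.0
[[286, 0], [316, 99], [321, 102], [319, 108], [338, 171], [346, 172], [352, 168], [305, 0]]
80 [(14, 166, 89), (15, 8, 67), (23, 8, 127), (23, 60, 184), (23, 62, 173), (23, 66, 171), (24, 58, 175)]
92 [(14, 164, 90), (15, 11, 46), (12, 11, 113), (20, 6, 138), (21, 64, 171), (23, 60, 173), (23, 57, 174)]
104 [(15, 179, 87), (24, 56, 181), (15, 6, 89), (0, 7, 141), (21, 61, 175), (23, 60, 175), (23, 64, 172)]
116 [(14, 167, 101), (24, 59, 122), (0, 4, 61), (0, 10, 129), (23, 59, 176), (21, 64, 174), (23, 59, 178)]
128 [(14, 165, 128), (23, 63, 121), (23, 54, 133), (0, 7, 107), (15, 11, 140), (23, 58, 176), (23, 60, 173)]
140 [(14, 167, 125), (25, 62, 124), (24, 58, 123), (15, 12, 84), (15, 11, 142), (23, 58, 176), (23, 57, 175)]
152 [(14, 167, 122), (23, 59, 126), (24, 61, 121), (15, 19, 53), (6, 10, 128), (21, 63, 170), (23, 57, 174)]
164 [(14, 165, 122), (23, 61, 175), (22, 62, 120), (24, 58, 124), (15, 10, 104), (10, 6, 135), (23, 59, 173)]
176 [(13, 158, 124), (23, 61, 171), (22, 56, 174), (22, 60, 173), (23, 60, 175), (23, 62, 174), (23, 59, 173
[... 4284 characters left out ...]
........ggggggggg#ggg################.......................
178 ......................gggggoo#######################........g..............
179 .............................############g#########.........g.......ooooooo
180 .............................###########gg#######..........ggggggg..ooooooo
181 ............................##########gggg#####............g....gggggg.oooo
182 ............................##g#####gggggg###.............gg........gggggg.
183 ...........................g##gg##gggggggg#...............g#...........gggg
184 .........................gg####g#ggggggggg#................................
185 ................gg.gg.ggg#########gggg####.................................
```

```bash
cat >> h.py <<'E'
def tri2(*obs):
    A=np.zeros((3,3));b=np.zeros(3);L=[]
    for n,uv,st in obs:
        e,v=ray(n,[uv],st);P=np.eye(3)-np.outer(v[0],v[0]);A+=P;b+=P@e;L.append((P,e))
    X=np.linalg.solve(A,b);return X,[round(float(np.linalg.norm(P@(X-e))),1) for P,e in L]
O=np.array([486.2,414.2,0]);u=np.array([-.4787,.878,0]);v=np.array([.878,.4787,0])
def cr(X):return np.array([(X-O)@u,(X-O)@v,X[2]]).round(1)
E
python3 - <<'E'
from h import *
s=arm.state()
for sp in((341,164),(341,166),(342,168)):
    X,r=tri2(("wrist",(346,170),s),("scene",sp,None));print("end",X.round(1),cr(X),r)
# constraint plane from wrist: points at axis pixel, with heights
for px in((346,170),(325,90),(297,0)):
    for z in(8,20,40):print(px,z,cr(plane("wrist",[px],z,s)[0]))
E
```

```text
end [560.6 373.   53.1] [-71.8  45.6  53.1] [2.3, 2.3]
end [562.9 372.4  46.2] [-73.4  47.4  46.2] [2.2, 2.2]
end [566.4 373.   39.3] [-74.5  50.7  39.3] [3.7, 3.7]
(346, 170) 8 [-83.1  55.8   8. ]
(346, 170) 20 [-80.3  52.5  20. ]
(346, 170) 40 [-75.6  47.   40. ]
(325, 90) 8 [-36.3  40.4   8. ]
(325, 90) 20 [-36.3  38.   20. ]
(325, 90) 40 [-36.3  34.   40. ]
(297, 0) 8 [10.6 23.   8. ]
(297, 0) 20 [ 7.8 21.6 20. ]
(297, 0) 40 [ 3.2 19.4 40. ]
```

The shaft slid off the pads' ends. The wheel still appears to be at the V, but the shaft has swung to the cradle's front side and its end looks to be down at bench level. The fingers don't touch it. I'll raise the arm straight up to measure it clearly.

Request:
play_rows(
  moves=[
    [[0,0,-1.5],0,0.5],
    [[0,0,-3.5],0,0.3],
    [[0,0,-6],0,0],
    [[0,0,-9],0,0],
    [[0,0,-12],0,0],
    [[1,0,-15],0,0],
    [[3,0,-18],0,0],
    [[5,0,-20],0,0],
    [[6,0,-21],0,0],
    [[6,0,-21],0,0],
  ],
)

```text
t: 15.8
tool_pos: [506.7, 377.3, 255.9]
tcp_rot: [[-0.482, 0.876, 0.002], [0.876, 0.482, 0.003], [0.002, 0.003, -1.0]]
force: [0.4, 0.2, -0.8]
gripper_width: 85.3
gripper_force: 0.0
```

Run:
```python
from h import *
s=arm.state();w=arm.read_camera("wrist");t=arm.read_camera("top");sc=arm.read_camera("scene")
for n,i in(("w9",w),("t9",t),("s9",sc)):cv2.imwrite(f"pics/{n}.png",i)
go(500,400,300,118.6)
def asc(im,x0,x1,y0,y1,sx,sy):
    h=cv2.cvtColor(im,cv2.COLOR_BGR2HSV)
    for y in range(y0,y1,sy):print(y,''.join('#' if V<50 else 'o' if (8<H<18 and S>90) else 'g' if S<28 else '.' for H,S,V in h[y,x0:x1:sx]))
print("wrist x150..350 step2");asc(w,170,350,40,250,2,4)
print("scene x300");asc(sc,305,365,132,186,1,1)
```

```text
t 15.95 pos [507.6 373.3 252.6] yaw 118.61 q [-48.  28.  10.  88.  -5.  64.  -9.] F [-0.2 -1.  -0.1] w 85.4 tiltz [-0.001 -0.002 -1.   ]
delta cm [ 2.7   0.6  -4.74] turn 0.0
wrist x150..350 step2
40 ..........................................................................................
44 ..........................................................................................
48 ..........................................................................................
52 ..........................................................................................
56 ..........................................ggggggggg.......................................
60 .....................................ggggggggggggggg......................................
64 ............................ooooo.gggggggggggggggggggoo...................................
68 ............................ooo.gggggggggggggg.ggggg.oo...................................
72 ............................oooo##ggggggggg.gggggg.oooo...................................
76 ............................ooooo#####ggggggggg.oooooo
[... 6937 characters left out ...]
....oooooo..ggggg##g##g#g##...#######.............
176 .................o..ggggggg###g#g####.#########.............
177 ..................gggggggg##ggg################.............
178 .................gggggoo#######################........g....
179 ........................######################........gg....
180 ........................###########gg#######..........gggggg
181 .......................##########gggg#####............g....g
182 .......................##g#####ggggg####.............gg.....
183 ......................g##gg##ggggggg##...............g#.....
184 ....................gg####g#ggggg#####......................
185 ...........gg.gg..gg###########gg####.......................
```

```bash
cat >> h.py <<'E'
def shaftline(im,sc,s,rw=(88,178),rs=(146,165)):
    def fit(I,r0,r1,x0,x1,w0,w1):
        h=cv2.cvtColor(I,cv2.COLOR_BGR2HSV);P=[]
        for r in range(r0,r1):
            x=np.where((h[r,x0:x1,1]<30)&(h[r,x0:x1,2]>50))[0]
            if len(x):
                x=x+x0;P.append((np.median(x),r))
        vx,vy,a,b=cv2.fitLine(np.float32(P),cv2.DIST_HUBER,0,.01,.01).ravel();return lambda r:(a+(r-b)*vx/vy,r)
    return fit
E
python3 - <<'E'
from h import *
np.set_printoptions(precision=1,suppress=True)
st=arm.state();w=cv2.imread("pics/w9.png");sc=cv2.imread("pics/s9.png")
f=shaftline(w,sc,st)
s=dict(st)
L=f(w,86,180,250,305,0,0);S=f(sc,147,165,337,343,0,0)
print(L(88),L(181),S(147),S(165))
e,vv=ray("scene",[S(147),S(165)]);n=np.cross(vv[0],vv[1]);n/=np.linalg.norm(n)
pts=[]
for r in(88,110,130,150,182):
    ew,d=ray("wrist",[L(r)],s);X=ew+d[0]*(n@(e-ew))/(n@d[0]);pts.append(X);print(r,X,cr(X))
d=(pts[0]-pts[-1]);d/=np.linalg.norm(d);print("dir",d,"az",np.degrees(np.arctan2(d[1],d[0])),"elev",np.degrees(np.arcsin(d[2])))
print("outer face from end:",cr(pts[-1]+156*d),"inner",cr(pts[-1]+140*d))
E
```

```text
(np.float32(262.10455), 88) (np.float32(297.4475), 181) (np.float32(340.99088), 147) (np.float32(338.9984), 165)
88 [478.9 437.  185.7] [ 23.5   4.5 185.7]
110 [493.6 425.9 141. ] [  6.8  12.1 141. ]
130 [513.7 410.8  79.3] [-16.2  22.5  79.3]
150 [546.9 385.9 -23. ] [-54.   39.7 -23. ]
182 [ 695.1  274.7 -482.5] [-222.4  116.7 -482.5]
dir [-0.3  0.2  0.9] az 143.114194119619 elev 67.97423466790035
outer face from end: [-169.2   92.4 -337.9] inner [-174.7   94.9 -352.7]
```

Run:
```python
from h import *
from scipy.optimize import brentq
np.set_printoptions(precision=1,suppress=True)
s=arm.state();w=cv2.imread("pics/w9.png");h=cv2.cvtColor(w,cv2.COLOR_BGR2HSV)
# precise widths perpendicular and the end/junction profile along the axis
ax=lambda r:262.1+(r-88)*(35.34/93)
for r in(90,105,120,140,155,170):
    x0=int(round(ax(r)));print(r,h[r,x0-9:x0+10,1].tolist(),h[r,x0-9:x0+10,2].tolist()) if r in(90,170) else 0
print([(r,h[r,int(round(ax(r)))].tolist()) for r in list(range(60,90,2))+list(range(174,190,1))])
for zE in(6,15,25,40):
  E=plane("wrist",[(ax(181.5),181.5)],zE,s)[0]
  for rj in(78,81,84):
    g=lambda z:np.linalg.norm(plane("wrist",[(ax(rj),rj)],z,s)[0]-E)-140
    zs=np.linspace(-10,110,121);v=[g(z) for z in zs];ro=[brentq(g,zs[i],zs[i+1]) for i in range(120) if v[i]*v[i+1]<0]
    for z in ro:
        J=plane("wrist",[(ax(rj),rj)],z,s)[0];print(zE,rj,"E",cr(E),"J",cr(J),"outer",cr(J+(J-E)*16/140))
    if not ro:print(zE,rj,"none",min(v,key=abs))
```

```text
90 [166, 163, 127, 29, 9, 18, 10, 11, 7, 11, 7, 9, 9, 10, 38, 152, 178, 160, 166] [63, 64, 58, 44, 54, 71, 80, 95, 107, 121, 138, 145, 135, 130, 95, 67, 66, 67, 66]
170 [58, 60, 60, 60, 52, 9, 7, 6, 12, 9, 6, 9, 9, 6, 18, 60, 60, 61, 60] [115, 115, 115, 119, 74, 57, 74, 88, 105, 117, 130, 141, 135, 128, 116, 156, 161, 159, 161]
[(60, [10, 11, 68]), (62, [170, 12, 64]), (64, [6, 12, 109]), (66, [20, 7, 110]), (68, [10, 7, 114]), (70, [150, 3, 79]), (72, [110, 28, 55]), (74, [0, 7, 114]), (76, [15, 9, 116]), (78, [20, 7, 107]), (80, [173, 9, 119]), (82, [20, 6, 121]), (84, [20, 6, 125]), (86, [10, 7, 114]), (88, [13, 15, 121]), (174, [18, 10, 126]), (175, [15, 13, 121]), (176, [15, 8, 128]), (177, [6, 10, 124]), (178, [8, 9, 118]), (179, [20, 12, 126]), (180, [23, 9, 119]), (181, [165, 4, 114]), (182, [23, 49, 146]), (183, [23, 63, 163]), (184, [22, 61, 160]), (185, [23, 61, 160]), (186, [23, 63, 161]), (187, [23, 60, 161]), (188, [22, 62, 160]), (189, [24, 61, 160])]
6 78 E [-88.6  53.1   6. ] J [33.7  3.1 52.1] outer [47.7 -2.6 57.4]
6 81 E [-88.6  53.1   6. ] J [30.6  4.2 60.7] outer [44.2 -1.4 66.9]
6 84 E [-88.6  53.1   6. ] J [27.6  5.3 67.6] outer [40.9 -0.2 74.7]
15 78 E [-86.2  51.9  15. ] J [33.2  3.  69.2] outer [46.9 -2.6 75.4]
15 81 E [-86.2  51.9  15. ] J [30.3  4.  76.1] outer [43.6 -1.4 83.1]
15 84 E [-86.2  51.9  15. ] J [27.4  5.  82. ] outer [40.4 -0.3 89.7]
25 78 E [-83.5  50.6  25. ] J [32.7  2.8 86.7] outer [46.  -2.6 93.7]
25 81 E [-83.5  50.6  25. ] J [29.9  3.8 92.4] outer [ 42.9  -1.5 100.1]
25 84 E [-83.5  50.6  25. ] J [27.2  4.8 97.4] outer [ 39.9  -0.4 105.7]
40 78 none -0.5392745486745127
40 81 none -2.852948951059517
40 84 none -5.162053853735017
```

The spindle's free end now lies on the bench beside the fork, at cradle (-88, 53, 6). The wheel is still in the V, yawed 22° and dipping 16°. I'll mend it by gripping the shaft 60 mm from the wheel face, just past the balance point, then lifting, aligning and laying it in.

Run:
```python
from h import *
s=arm.state();ax=lambda r:262.1+(r-88)*(35.34/93)
E=plane("wrist",[(ax(181.5),181.5)],7,s)[0];J=plane("wrist",[(ax(75.5),75.5)],45,s)[0]
d=J-E;print(cr(E),cr(J),np.linalg.norm(d),"az",np.degrees(np.arctan2(d[1],d[0])))
G=E+d/np.linalg.norm(d)*96;print("grip",G.round(1),cr(G))
go(G[0],G[1],17,np.degrees(np.arctan2(d[1],d[0])))
```

```text
[-88.4  53.    7. ] [36.5  2.2 45. ] 140.01712030206258 az 140.72722983063403
grip [503.5 420.4  33.1] [-2.8 18.2 33.1]
t 15.95 pos [507.6 373.3 252.6] yaw 118.61 q [-48.  28.  10.  88.  -5.  64.  -9.] F [-0.2 -1.  -0.1] w 85.4 tiltz [-0.001 -0.002 -1.   ]
delta cm [ 4.36  1.93 23.56] turn -0.386
```

Request:
play_rows(
  moves=[
    [[0.6,0.3,1],-0.05,0],
    [[1.4,0.6,2.5],-0.1,0],
    [[2.2,1,4.5],-0.18,0],
    [[3,1.3,6.5],-0.26,0],
    [[3.7,1.6,8.5],-0.34,0],
    [[4.2,1.85,10.5],-0.386,0],
    [[4.36,1.93,12.5],-0.386,0],
    [[4.36,1.93,14],-0.386,0],
    [[4.36,1.93,15],-0.386,0],
    [[4.36,1.93,15],-0.386,0],
  ],
)

```text
t: 16.78
tool_pos: [502.9, 420.0, 100.9]
tcp_rot: [[-0.774, 0.633, -0.003], [0.633, 0.774, -0.003], [0.0, -0.005, -1.0]]
force: [0.2, 0.1, -0.1]
gripper_width: 85.2
gripper_force: 0.0
```

Run:
```python
from h import *
go(503.5,420.4,17,140.7)
s=arm.state();w=arm.read_camera("wrist");h=cv2.cvtColor(w,cv2.COLOR_BGR2HSV)
for r in range(0,260,16):
    x=np.where((h[r,150:360,1]<28)&(h[r,150:360,2]>50))[0]+150;print(r,(x.min(),x.max(),np.median(x)) if len(x) else 0,end=' ')
E=O+u*-88.4+v*53+[0,0,7];J=O+u*36.5+v*2.2+[0,0,45]
print(proj("wrist",[E,J,E+(J-E)*96/140],s).round(0))
```

```text
t 16.78 pos [502.9 420.  100.9] yaw 140.7 q [-47.  40.   3.  92.  -2.  49.   8.] F [ 0.2  0.1 -0.1] w 85.2 tiltz [-0.003 -0.003 -1.   ]
delta cm [-0.02  0.11  8.39] turn -0.0
0 0 16 0 32 0 48 0 64 0 80 0 96 (np.int64(232), np.int64(291), np.float64(261.5)) 112 (np.int64(231), np.int64(294), np.float64(262.5)) 128 (np.int64(233), np.int64(289), np.float64(261.0)) 144 (np.int64(254), np.int64(269), np.float64(261.5)) 160 (np.int64(254), np.int64(268), np.float64(261.0)) 176 (np.int64(254), np.int64(268), np.float64(261.0)) 192 (np.int64(255), np.int64(268), np.float64(261.5)) 208 (np.int64(255), np.int64(268), np.float64(261.5)) 224 (np.int64(255), np.int64(268), np.float64(261.5)) 240 (np.int64(255), np.int64(268), np.float64(261.5)) 256 (np.int64(169), np.int64(267), np.float64(258.5)) [[256. 284.]
 [257. 132.]
 [256. 190.]]
```

Request:
play_rows(
  moves=[
    [[0,0.2,1],0,0],
    [[0,0.4,2.5],0,0],
    [[0,0.4,4],0,0],
    [[0,0.4,5.5],0,0],
    [[0,0.4,6.8],0,0],
    [[0,0.4,7.6],0,0],
    [[0,0.4,8.1],0,0],
    [[0,0.4,8.4],0,0],
    [[0,0.4,8.4],0,0],
    [[0,0.4,8.4],0,0],
  ],
)

```text
t: 17.67
tool_pos: [506.3, 425.3, 20.3]
tcp_rot: [[-0.775, 0.633, 0.0], [0.633, 0.775, 0.0], [-0.0, 0.001, -1.0]]
force: [0.3, -0.4, -0.5]
gripper_width: 85.5
gripper_force: 0.0
```

Request:
play_rows(
  moves=[
    [[0,0,0],0,0.4],
    [[0,0,0],0,0.6],
    [[0,0,0],0,0.7],
    [[0,0,0],0,0.75],
    [[0,0,0],0,0.8],
    [[0,0,0],0,0.85],
    [[0,0,0],0,0.9],
    [[0,0,0],0,1],
    [[0,0,0],0,1],
    [[0,0,0],0,1],
  ],
)

```text
t: 18.5
tool_pos: [506.1, 425.1, 19.9]
tcp_rot: [[-0.775, 0.633, 0.0], [0.633, 0.775, -0.0], [-0.0, -0.0, -1.0]]
force: [0.4, -0.2, -0.2]
gripper_width: -0.2
gripper_force: 0.0
```

Run:
```python
from h import *
s=arm.state();w=arm.read_camera("wrist");h=cv2.cvtColor(w,cv2.COLOR_BGR2HSV)
for y in range(0,300,6):print(y,''.join('#' if V<50 else 'o' if (8<H<18 and S>90) else 'g' if S<28 else '.' for H,S,V in h[y,150:390:3]))
```

```text
0 ................................................................................
6 ................................................................................
12 ................................................................................
18 ................................................................................
24 ................................................................................
30 ................................................................................
36 ................................................................................
42 ................................................................................
48 ................................................................................
54 ................................................................................
60 ................................................................................
66 ................................................................................
72 ................................................................................
78 .......
[... 2430 characters left out ...]
....................
252 oooooooooooooooooooooooo######gggg###gggg#####..................................
258 oooooooooooooooooooooooo#####ggggg###gggg######.................................
264 oooooooooooooooooooooooo#####ggggg###ggggg#####.................................
270 ooooooooooooooooooooooo#######gggg###gggg#######................................
276 oooooooooooooooooooooo###########g###g###########...............................
282 oooo#########oooooooo#############################........#########.............
288 ##############oo#######################################..##############.........
294 ###########################################################################.....
```

Run:
```python
from h import *
w=cv2.imread("pics/w9.png");s=dict(arm.state())
a=np.radians(118.61);s["tcp_rot"]=np.array([[np.cos(a),np.sin(a),0],[np.sin(a),-np.cos(a),0],[0,0,-1]]);s["tool_pos"]=np.array([507.6,373.3,252.6])
h=cv2.cvtColor(w,cv2.COLOR_BGR2HSV)
for y in range(50,92,1):print(y,''.join('#' if V<50 else 'o' if (8<H<18 and S>90) else 'g' if S<28 else '.' for H,S,V in h[y,220:290]))
for z in(22,30,38,45):print(z,"wheel c",cr(plane("wrist",[(256,68)],z,s)[0]),"base end z10",cr(plane("wrist",[(230,62.5)],10,s)[0]))
sc=cv2.imread("pics/s9.png")
print(proj("wrist",[O+u*y+v*x+[0,0,z] for y,x,z in((49,-24,38),(49,24,38),(23,-24,38),(23,24,38),(54,-32,10),(54,32,10))],s).round(0))
print("scene px of wheel hypotheses",proj("scene",[O+u*62+[0,0,22],O+u*44+[0,0,45]]).round(0))
```

```text
50 ......................................................................
51 ......................................................................
52 ......................................................................
53 ...........................................gggggggg...................
54 .......................................gggggggggggg...................
55 ....................................gggggggggggggggg..................
56 .................................ggggggggggggggggggg..................
57 ...............................ggggggggggggggggggggg..................
58 ............................ggggggggggggggggggggggggg.................
59 ..........................ggggggggggggggggggggggggggg.................
60 ........................gggggggggggggggggggggggggggggg................
61 ......................gggggggggggggggggggggggggggggg.#................
62 .....................gggggggggggggggggggggggggggggg.gg................
63 ...................ggggggggggggggggggggggggggggggggggggooo............
64 ......oooooooooo.ggggggggggggggggggggggggggggggggggggggoooo..
[... 1686 characters left out ...]
gg.oooooooooooo..........
88 .....ooooooooooooooooooooooooooooooo.gggggggggggoooooooooooo..........
89 .....oooooooooooooooooooooooooooooooo.gggggggggg.ooooooooooo..........
90 .....oooooooooooooooooooooooooooooooo#gggggggggg.ooooooooooo..........
91 .....oooooooooooooooooooooooooooooooo#ggggggggggg.oooooooooo..........
22 wheel c [45.4  0.4 22. ] base end z10 [ 52.  -28.9  10. ]
30 wheel c [44.9  0.4 30. ] base end z10 [ 52.  -28.9  10. ]
38 wheel c [44.5  0.4 38. ] base end z10 [ 52.  -28.9  10. ]
45 wheel c [44.1  0.3 45. ] base end z10 [ 52.  -28.9  10. ]
[[233.  64.]
 [278.  64.]
 [233.  89.]
 [278.  89.]
 [227.  61.]
 [284.  61.]]
scene px of wheel hypotheses [[341. 143.]
 [340. 141.]]
```

The fingers closed just over the top of the shaft: it sits lower at that spot than estimated, and is centred at pixel x about 252. I'll reopen, shift 7 mm toward the wheel, go 6 mm deeper and close again.

Request:
play_rows(
  moves=[
    [[0,0,-0.3],0,0.8],
    [[0,0,-0.5],0,0.6],
    [[0,0,-0.5],0,0.4],
    [[0,-0.1,-0.5],0,0.4],
    [[0.3,-0.1,-0.5],0,0.4],
    [[0.7,-0.1,-0.3],0,0.4],
    [[0.7,-0.1,0],0,0.4],
    [[0.7,-0.1,0.3],0,0.4],
    [[0.7,-0.1,0.6],0,0.4],
    [[0.7,-0.1,0.6],0,0.4],
  ],
)

```text
t: 19.38
tool_pos: [499.8, 428.4, 13.0]
tcp_rot: [[-0.775, 0.633, -0.001], [0.633, 0.775, -0.001], [0.0, -0.001, -1.0]]
force: [0.3, 0.0, 1.2]
gripper_width: 51.0
gripper_force: 0.0
```

Request:
play_rows(
  moves=[
    [[0,0,0],0,0.5],
    [[0,0,0],0,0.6],
    [[0,0,0],0,0.7],
    [[0,0,0],0,0.75],
    [[0,0,0],0,0.8],
    [[0,0,0],0,0.85],
    [[0,0,0],0,0.9],
    [[0,0,0],0,1],
    [[0,0,0],0,1],
    [[0,0,0],0,1],
  ],
)

```text
t: 20.22
tool_pos: [500.2, 428.7, 14.2]
tcp_rot: [[-0.774, 0.633, 0.0], [0.633, 0.774, 0.0], [-0.0, 0.0, -1.0]]
force: [-0.4, -1.3, 2.7]
gripper_width: -0.2
gripper_force: 2.5
```

```bash
cat >> h.py <<'E'
def asc(im,x0,x1,y0,y1,sx,sy):
    h=cv2.cvtColor(im,cv2.COLOR_BGR2HSV)
    for y in range(y0,y1,sy):print(y,''.join('#' if V<50 else 'o' if (8<H<18 and S>90) else 'g' if S<28 else '.' for H,S,V in h[y,x0:x1:sx]))
E
python3 - <<'E'
from h import *
w=arm.read_camera("wrist");cv2.imwrite("pics/w11.png",w);asc(w,150,390,60,310,3,6)
print(arm.state()["torque"],arm.state()["force"],[ (r,w[r,252].tolist()) for r in range(200,320,6)])
E
```

```text
60 ................................................................................
66 ................................................................................
72 ................................................................................
78 ................................................................................
84 ................................................................................
90 ................................................................................
96 ................................................................................
102 ..............ooooooo...........................................................
108 .............ooooooooooooo......................................................
114 .............ooooooooo.gggggggggggggggggggggggg.................................
120 ............ooooooggggggggggggggggggggggggggggggggg.............................
126 ...........ooooo.gggggggggggggggggggggggggggggggggggg...........................
132 ...........oooooggggggggggggggggggggggggggggggggggggg...........................
13
[... 2263 characters left out ...]
########################.....
300 ###############################################################################.
306 ################################################################################
[-0.33547192  0.09075275  0.05606106] [-0.2683342  -1.26948289  5.30873345] [(200, [120, 122, 124]), (206, [122, 124, 126]), (212, [105, 108, 111]), (218, [81, 83, 86]), (224, [81, 82, 84]), (230, [83, 85, 86]), (236, [18, 16, 14]), (242, [12, 12, 15]), (248, [17, 15, 15]), (254, [7, 6, 9]), (260, [16, 5, 7]), (266, [12, 11, 11]), (272, [22, 23, 20]), (278, [24, 22, 21]), (284, [25, 21, 22]), (290, [25, 22, 24]), (296, [26, 22, 21]), (302, [20, 17, 19]), (308, [27, 23, 26]), (314, [22, 23, 22])]
```

The evidence points one way: the 5 N upward force, the shadowed shaft in front of the tips, and the earlier slip at the shaft's very end. The pads ride higher than the nominal TCP, so I simply need to go deeper. I'll reopen and lower in small force-checked steps.

Request:
play_rows(
  moves=[
    [[0,0,-0.3],0,0.9],
    [[0,0,-0.6],0,0.7],
    [[0,0,-0.6],0,0.55],
    [[0,0,-0.6],0,0.55],
    [[0,0,-0.3],0,0.55],
    [[0,0,0],0,0.55],
    [[0,0,0.2],0,0.55],
    [[0,0,0.4],0,0.55],
    [[0,0,0.4],0,0.55],
    [[0,0,0.4],0,0.55],
  ],
)

```text
t: 21.1
tool_pos: [499.9, 428.7, 9.6]
tcp_rot: [[-0.775, 0.633, -0.0], [0.633, 0.775, -0.0], [0.0, -0.0, -1.0]]
force: [0.2, -0.8, 0.2]
gripper_width: 38.4
gripper_force: 0.0
```

Run:
```python
from h import *
s=arm.state();print(s["tool_pos"],s["force"],s["gripper_width"])
w=arm.read_camera("wrist");cv2.imwrite("pics/w12.png",w);asc(w,150,390,150,310,3,5)
for n in("top","scene"):cv2.imwrite(f"pics/{n}12.png",arm.read_camera(n))
```

```text
[499.93380559 428.65592462   9.63681684] [ 0.18106022 -0.79321072  0.227197  ] 38.392865350603934
150 ........oooooooogggggggggggggggggggggggggggggggggggggg..........................
155 ........oooooooo##ggggggggggggggggggggggggggggggggggg...........................
160 .......ooooooooo.###ggggggggggggggggggggggggggggggggg...........................
165 .......oooooooooogg#######ggggggggggggggggggg###ggggg...........................
170 ......ooooooooooogggggg####################g###gggggg...........................
175 ......oooooooooooo.gggggggggggggg.###ggggggggggggggo............................
180 .....ooooooooooooooo.ggggggggggggggggggggggggggggoo.............................
185 .....ooooooooooooooooooo.gggggggggggggggggggg.oooo..............................
190 ....oooooooooooooooooooooooooogggggggggooooooooooo..............................
195 ...ooooooooooooooooooooooooooogggggggggoooooooooo...............................
200 ...ooooooooooooooooooooooooooogggggggggooooooooo................................
205 ..oooooooooooooooooooooooooooogggggggggoooooooo................
[... 1017 characters left out ...]
####................
270 oooooo####ggggg######ooooooo.##ggggggg...........#######gggg#####...............
275 ooo##########ggg#####oooooooo.gggggggg............######gg#########.............
280 o############ggg#####ooooooooooggggggg............#####gg############...........
285 o####################ooooooooooggggggg............####################........##
290 ####################oooooooooooggggggg.............#######################....##
295 ####################oooooooooooggggggg.............#############################
300 ###################ooooooooooooggggggg.............#############################
305 ###################ooooooooooooggggggg..............############################
```

Request:
play_rows(
  moves=[
    [[0,0,0.1],0,0.6],
    [[0,0,0.2],0,0.65],
    [[0,0,0.3],0,0.65],
    [[0,0,0.3],0,0.65],
    [[0,0,0.4],0,0.65],
    [[0,0,0.4],0,0.65],
    [[0,0,0.4],0,0.65],
    [[0,0,0.5],0,0.65],
    [[0,0,0.5],0,0.65],
    [[0,0,0.5],0,0.65],
  ],
)

```text
t: 22.08
tool_pos: [500.0, 428.8, 4.8]
tcp_rot: [[-0.775, 0.633, -0.0], [0.633, 0.775, -0.0], [-0.0, -0.0, -1.0]]
force: [-0.6, -0.2, -0.1]
gripper_width: 29.9
gripper_force: 0.0
```

No contact yet. I'll close here.

Request:
play_rows(
  moves=[
    [[0,0,0],0,0.7],
    [[0,0,0],0,0.75],
    [[0,0,0],0,0.8],
    [[0,0,0],0,0.85],
    [[0,0,0],0,0.9],
    [[0,0,0],0,1],
    [[0,0,0],0,1],
    [[0,0,0],0,1],
    [[0,0,0],0,1],
    [[0,0,0],0,1],
  ],
)

```text
t: 22.92
tool_pos: [499.9, 428.6, 5.0]
tcp_rot: [[-0.775, 0.633, -0.0], [0.633, 0.775, -0.0], [-0.0, -0.0, -1.0]]
force: [-2.6, -3.4, 5.7]
gripper_width: 9.0
gripper_force: 58.8
```

Gripped: 9.0 mm opening, 59 N. I'll lift straight up.

Request:
play_rows(
  moves=[
    [[0,0,-0.3],0,1],
    [[0,0,-0.8],0,1],
    [[0,0,-1.6],0,1],
    [[0,0,-2.6],0,1],
    [[0,0,-3.8],0,1],
    [[0,0,-5],0,1],
    [[0,0,-6.2],0,1],
    [[0,0,-7.2],0,1],
    [[0,0,-8],0,1],
    [[0,0,-8],0,1],
  ],
)

```text
t: 23.75
tool_pos: [500.7, 429.4, 87.0]
tcp_rot: [[-0.775, 0.633, 0.002], [0.633, 0.775, 0.002], [-0.0, 0.003, -1.0]]
force: [0.0, -0.5, -2.7]
gripper_width: 9.0
gripper_force: 58.7
```

Run:
```python
from h import *
s=arm.state();print(s["tool_pos"],s["force"],s["gripper_width"])
w=arm.read_camera("wrist");cv2.imwrite("pics/w13.png",w);asc(w,180,330,40,320,2,5)
sc=arm.read_camera("scene");cv2.imwrite("pics/s13.png",sc);asc(sc,300,365,110,175,1,2)
```

```text
[500.71020995 429.41961072  87.02827246] [ 0.0039221  -0.53259005 -2.70097035] 8.991050310656686
40 ...........................................................................
45 ...........................................................................
50 ...........................................................................
55 ...........................................................................
60 ...........................................................................
65 ...........................................................................
70 ...........................................................................
75 ...........................................................................
80 ...........................................................................
85 ...........................................................................
90 ...........................................................................
95 ................oo.........................................................
100 ..............oooooooooo...........................
[... 5074 characters left out ...]

156 ........................oo.ooooooogggooooogggg...................
158 .......................ooooooooooooggooooogggg....#####..........
160 ......................oooooooooooooo.g.ooo........#######........
162 .....................oooooooooooooooo.g.o.........########.......
164 ...................oooooooooooooooooooo...........ggg######......
166 ..................oooooooooooooooooooo###gg##...ggg.#######......
168 .................ooooooooooooooooo.########.g#g.......####.......
170 ...............ooo.oooooooooooo#####g#..ggg#g#...................
172 ..............oooooooooooooo.g######ggg####g.....................
174 ................ooooooooooo.ggg###g####g#g#...g###g..............
```

```bash
cat >> h.py <<'E'
def onplane(uv,s,off=0,n="scene"):
    R=np.array(s["tcp_rot"]);e,d=ray(n,[uv]);nn=R[:,1];p=s["tool_pos"]+off*nn
    X=e+d[0]*(nn@(p-e))/(nn@d[0]);r=X-s["tool_pos"];return X,(r@R[:,0]).round(1),(-r@R[:,2]).round(1)
E
python3 - <<'E'
from h import *
s=arm.state()
for px in((344,159),(344.5,160),(344,150),(344,140)):
    X,a,b=onplane(px,s);print(px,X.round(1),"tool X",a,"above TCP",b)
sc=cv2.imread("pics/s13.png");h=cv2.cvtColor(sc,cv2.COLOR_BGR2HSV)
for r in range(136,163):print(r,h[r,340:350,1].tolist(),h[r,340:350,2].tolist())
R=np.array(s["tcp_rot"])
E
```

```text
(344, 159) [586.9 357.8 104.4] tool X -112.2 above TCP 19.5
(344.5, 160) [598.9 348.  114.7] tool X -127.8 above TCP 29.7
(344, 150) [556.4 382.7 107.7] tool X -72.9 above TCP 22.7
(344, 140) [521.5 411.2 111.4] tool X -27.8 above TCP 26.4
136 [50, 5, 8, 4, 4, 3, 8, 9, 52, 52] [175, 104, 92, 69, 127, 74, 66, 111, 168, 166]
137 [48, 48, 36, 6, 4, 5, 35, 34, 53, 50] [177, 132, 106, 85, 130, 147, 108, 119, 170, 173]
138 [54, 50, 38, 3, 6, 7, 46, 50, 50, 52] [175, 172, 114, 86, 132, 151, 139, 170, 173, 172]
139 [49, 51, 41, 6, 4, 5, 50, 52, 55, 52] [176, 176, 112, 90, 133, 150, 172, 172, 172, 173]
140 [51, 52, 43, 3, 2, 6, 55, 52, 50, 50] [174, 172, 113, 91, 134, 160, 172, 173, 175, 174]
141 [50, 50, 40, 5, 4, 5, 50, 51, 51, 51] [174, 173, 114, 93, 135, 159, 175, 174, 174, 174]
142 [50, 52, 32, 5, 4, 5, 49, 53, 50, 50] [173, 171, 88, 94, 134, 159, 172, 174, 174, 174]
143 [53, 48, 32, 8, 6, 5, 48, 50, 49, 49] [174, 174, 88, 96, 137, 157, 174, 175, 177, 177]
144 [50, 50, 35, 5, 4, 5, 85, 48, 49, 50] [174, 174, 88, 97, 139, 156, 153, 176, 176, 174]
145 [51, 50, 34, 5, 4, 3, 132, 71, 52, 49]
[... 956 characters left out ...]
, 142, 149, 175, 178, 176, 175]
156 [151, 149, 11, 2, 5, 15, 49, 53, 57, 54] [125, 130, 69, 113, 143, 149, 176, 173, 171, 171]
157 [149, 150, 15, 7, 5, 17, 54, 54, 55, 51] [128, 133, 67, 115, 146, 147, 170, 171, 173, 175]
158 [149, 148, 11, 7, 5, 16, 53, 51, 50, 50] [128, 131, 71, 115, 143, 145, 173, 174, 177, 179]
159 [150, 148, 9, 6, 3, 19, 50, 51, 48, 48] [131, 129, 86, 87, 91, 122, 175, 180, 179, 180]
160 [148, 150, 88, 35, 34, 48, 50, 48, 52, 62] [131, 141, 116, 125, 128, 175, 180, 181, 178, 82]
161 [149, 149, 53, 48, 48, 51, 50, 55, 56, 56] [127, 140, 174, 175, 177, 180, 178, 173, 169, 167]
162 [147, 92, 49, 48, 51, 56, 57, 57, 56, 53] [146, 138, 176, 177, 175, 172, 169, 171, 173, 173]
```

The spindle is held near level, dipping only a few degrees, and gripped about 55 mm from the wheel face. I'll turn back to the cradle's line and move over it.

Run:
```python
from h import *
X=O+u*-14;go(X[0],X[1],60,118.6)
```

```text
t 23.85 pos [500.  428.8  85. ] yaw 140.76 q [-47.  41.   3.  92.  -2.  47.   7.] F [-0.  -0.4 -2.8] w 8.9 tiltz [ 0.  0. -1.]
delta cm [-1.15 -2.53  2.5 ] turn 0.387
```

Request:
play_rows(
  moves=[
    [[-0.1,-0.3,0],0.05,1],
    [[-0.3,-0.6,0],0.1,1],
    [[-0.5,-1,0],0.16,1],
    [[-0.7,-1.4,0],0.22,1],
    [[-0.9,-1.8,0],0.28,1],
    [[-1.1,-2.2,0],0.33,1],
    [[-1.15,-2.45,0],0.37,1],
    [[-1.15,-2.53,0],0.387,1],
    [[-1.15,-2.53,0],0.387,1],
    [[-1.15,-2.53,0],0.387,1],
  ],
)

```text
t: 24.68
tool_pos: [492.7, 402.0, 84.5]
tcp_rot: [[-0.48, 0.877, -0.0], [0.877, 0.48, -0.0], [-0.0, -0.001, -1.0]]
force: [-0.3, 0.5, -1.9]
gripper_width: 8.9
gripper_force: 58.7
```

Run:
```python
from h import *
X=O+u*-14;go(X[0],X[1],20,118.6)
s=arm.state();w=arm.read_camera("wrist");cv2.imwrite("pics/w14.png",w);asc(w,180,330,60,245,2,5)
sc=arm.read_camera("scene");cv2.imwrite("pics/s14.png",sc);asc(sc,300,365,115,175,1,1)
print("V corners",proj("wrist",[O+u*y+v*x+[0,0,38] for y,x in((49,-28),(49,28),(23,-28),(23,28))],s).round(0))
```

```text
t 24.68 pos [492.7 402.   84.5] yaw 118.67 q [-50.  40.   8.  96.  -8.  45. -10.] F [-0.3  0.5 -1.9] w 8.9 tiltz [-0. -0. -1.]
delta cm [-0.02  0.01  6.45] turn 0.001
60 ...........................................................................
65 ...........................................................................
70 ...........................................................................
75 ...........................................................................
80 ...........................................................................
85 ...........................................................................
90 .............oooooooooooooooooooooooooooooooooooooooooooooo................
95 .............oooooooooooooooooooooooooooooooooooooooooooooo................
100 .............oooooooooooooooooooooooooooooooooooooooooooooo................
105 .............oooooooooooooooooooooooooooooooooooooooooooooo................
110 .............oooooooooooooooooooooo.o..oooooooooooooooooooo................
115 .............oooooooggggggggggggggggggggggggggggggggggggo
[... 5581 characters left out ...]
#......
166 ..................ooooooooooooooooooo.###gg##...ggg.#######......
167 .................oooooooooooooooooooo###..####ggg...#######......
168 .................ooooooooooooooooo.########gg#g.......####.......
169 ................o.ggoooooooooooo.#####g###ggg#.........##........
170 ...............ooo.oooooooooooo#####g#g.ggggg#...................
171 ...............oooooooooooooo.#######.g.g###g....................
172 ..............oooooooooooooo.g######ggg####g.....................
173 ...............oooooooooooooggg###g.g####g#g.....................
174 ................ooooooooooo.ggg###g####g#g#...g###g..............
V corners [[208. 100.]
 [301. 100.]
 [209. 143.]
 [299. 143.]]
```

Run:
```python
from h import *
s=arm.state()
for px in((325.5,158.7),(328.5,152),(332.2,145),(334.8,140.5)):
    X,a,b=onplane(px,s);print(px,cr(X),"tool X",a,"above TCP",b)
```

```text
(325.5, 158.7) [-96.7   0.1  77.4] tool X -82.9 above TCP -7.3
(328.5, 152) [-74.8   0.1  89.4] tool X -61.0 above TCP 4.8
(332.2, 145) [-45.4   0.1  97.1] tool X -31.5 above TCP 12.4
(334.8, 140.5) [-23.6   0.  100.1] tool X -9.8 above TCP 15.4
```

The shaft dips 17° toward the free end and the grip is about 68 mm from the wheel face. I'll shift 14 mm back so the wheel lands inside the V, then lower. The fork takes the shaft first and the grip pivots level.

Request:
play_rows(
  moves=[
    [[-0.4,0,0],0,1],
    [[-0.9,0,0.2],0,1],
    [[-1.3,0,0.6],0,1],
    [[-1.4,0,1.1],0,1],
    [[-1.4,0,1.7],0,1],
    [[-1.4,0,2.3],0,1],
    [[-1.4,0,2.8],0,1],
    [[-1.4,0,3.2],0,1],
    [[-1.4,0,3.4],0,1],
    [[-1.4,0,3.4],0,1],
  ],
)

```text
t: 25.62
tool_pos: [499.3, 389.6, 50.3]
tcp_rot: [[-0.479, 0.878, -0.001], [0.878, 0.479, -0.001], [-0.0, -0.001, -1.0]]
force: [-0.6, -0.4, -2.6]
gripper_width: 9.1
gripper_force: 58.7
```

Request:
play_rows(
  moves=[
    [[0,0,0.1],0,1],
    [[0,0,0.2],0,1],
    [[0,0,0.3],0,1],
    [[0,0,0.4],0,1],
    [[0,0,0.5],0,1],
    [[0,0,0.6],0,1],
    [[0,0,0.7],0,1],
    [[0,0,0.8],0,1],
    [[0,0,0.8],0,1],
    [[0,0,0.8],0,1],
  ],
)

```text
t: 26.45
tool_pos: [499.6, 389.6, 42.9]
tcp_rot: [[-0.479, 0.878, -0.0], [0.878, 0.479, -0.0], [-0.0, -0.0, -1.0]]
force: [-0.3, 0.4, -2.7]
gripper_width: 8.7
gripper_force: 58.7
```

Request:
play_rows(
  moves=[
    [[0,0,0.1],0,1],
    [[0,0,0.2],0,1],
    [[0,0,0.3],0,1],
    [[0,0,0.4],0,1],
    [[0,0,0.5],0,1],
    [[0,0,0.6],0,1],
    [[0,0,0.7],0,1],
    [[0,0,0.8],0,1],
    [[0,0,0.8],0,1],
    [[0,0,0.8],0,1],
  ],
)

```text
t: 27.28
tool_pos: [499.6, 389.6, 34.9]
tcp_rot: [[-0.479, 0.878, -0.0], [0.878, 0.479, -0.0], [-0.0, -0.0, -1.0]]
force: [0.1, -0.1, -1.5]
gripper_width: 8.8
gripper_force: 58.9
```

Run:
```python
from h import *
X=O+u*-28;go(X[0],X[1],26,118.6)
s=arm.state();w=arm.read_camera("wrist");cv2.imwrite("pics/w15.png",w);asc(w,180,330,60,245,3,6)
sc=arm.read_camera("scene");cv2.imwrite("pics/s15.png",sc);asc(sc,305,360,125,175,1,1)
```

```text
t 27.28 pos [499.6 389.6  34.9] yaw 118.59 q [-48.  43.   8.  97.  -8.  40.  -8.] F [ 0.1 -0.1 -1.5] w 8.8 tiltz [-0. -0. -1.]
delta cm [0.   0.01 0.89] turn -0.0
60 .................oooooooooooooooooooooooooo.......
66 ....ooooooooooooooooooooooooooooooooooooooo.......
72 ....ooooooooooooooooooooooooooooooooooooooo.......
78 ....ooooooooooooooooooooooooooooooooooooooo.......
84 ....ooooooooooooooooooooooooooooooooooooooo.......
90 ....ooooooooooooooooooooooooooooooooooooooo.......
96 ....ooooooooooooooooooooooooooooooooooooooo.......
102 ....ooooooooooooooooooooooooooooooooooooooo.......
108 ....ooooooooooooooooooooooooooooooooooooooo.......
114 .....ooooooooo.ggggggggggggggggggggg.oooooo.......
120 .....ooo.gggggggggggggggggggggggggggggggggo.......
126 .....ogggggggggggggggggggggggggggggggggggggg......
132 ......ggggggggggggggggggggggggggggggggggggggg.....
138 .....oggggggggggggggggggggggggggggggggggggggg.....
144 ......ggggggggggggggggggggggggggggggggggggggg.....
150 ......ggggggggggggggggggggggggggggggggggggggg.....
156 ......##gggggggggggggggggggggggggggggggggggg......
162 .....
[... 3060 characters left out ...]
oooooggg.oooooooooggo..........gg######.
164 ..............oooooggggooooooooooo...........ggg######.
165 ..............oooo.ggg.oooooooooo.gggg.....ggggg######.
166 .............oooooggggooooooooooo###gg##...ggg.#######.
167 ............ooooo.ggg.oooooooooo###g.####ggg...#######.
168 ............oooooggggoooooooo.########.g#g.......####..
169 ...........o.ggo.ggg.oooooo.#####g###ggg#.........##...
170 ..........ooo.ooggggoooooo#####g#g.ggggg#..............
171 ..........ooooo.ggg.oooo.########ggg###g...............
172 .........ooooooggg.oooo.g######ggg####g................
173 ..........oooooo.goooooggg###g.g####g#.....g...........
174 ...........ooooooooooo.ggg###g####g#g#...g###g.........
```

Run:
```python
from h import *
s=arm.state()
for px in((321.8,172.5),(325,165.5),(328,160),(331,154.5),(333,150)):
    X,a,b=onplane(px,s);print(px,cr(X),"tool X",a,"above TCP",b)
```

```text
(321.8, 172.5) [-1.144e+02 -1.000e-01  2.910e+01] tool X -86.3 above TCP -5.9
(325, 165.5) [-90.6  -0.   41.2] tool X -62.5 above TCP 6.3
(328, 160) [-66.2  -0.   46.2] tool X -38.1 above TCP 11.3
(331, 154.5) [-41.5  -0.   51.3] tool X -13.5 above TCP 16.4
(333, 150) [-26.5  -0.   59.8] tool X 1.6 above TCP 24.9
```

The shaft has just reached the fork (axis about 43–45 at the fork), with the wheel still high. I'll push on down to pivot it level.

Request:
play_rows(
  moves=[
    [[0,0,0.1],0,1],
    [[0,0,0.2],0,1],
    [[0,0,0.3],0,1],
    [[0,0,0.4],0,1],
    [[0,0,0.45],0,1],
    [[0,0,0.5],0,1],
    [[0,0,0.5],0,1],
    [[0,0,0.5],0,1],
    [[0,0,0.5],0,1],
    [[0,0,0.5],0,1],
  ],
)

```text
t: 28.22
tool_pos: [499.6, 389.4, 29.8]
tcp_rot: [[-0.478, 0.878, -0.0], [0.878, 0.478, -0.0], [-0.0, -0.0, -1.0]]
force: [-3.1, -1.9, 2.6]
gripper_width: 9.1
gripper_force: 60.1
```

Request:
play_rows(
  moves=[
    [[0,0,0.1],0,1],
    [[0,0,0.2],0,1],
    [[0,0,0.3],0,1],
    [[0,0,0.35],0,1],
    [[0,0,0.35],0,1],
    [[0,0,0.35],0,1],
    [[0,0,0.35],0,1],
    [[0,0,0.35],0,1],
    [[0,0,0.35],0,1],
    [[0,0,0.35],0,1],
  ],
)

```text
t: 29.05
tool_pos: [499.7, 389.6, 26.4]
tcp_rot: [[-0.478, 0.878, 0.0], [0.878, 0.478, 0.0], [-0.0, 0.0, -1.0]]
force: [0.5, -0.0, -2.4]
gripper_width: 8.7
gripper_force: 61.1
```

Run:
```python
from h import *
X=O+u*-28;go(X[0],X[1],26,118.6)
s=arm.state()
sc=arm.read_camera("scene");cv2.imwrite("pics/s16.png",sc);asc(sc,305,360,135,176,1,1)
w=arm.read_camera("wrist");cv2.imwrite("pics/w16.png",w);asc(w,180,330,60,245,3,6)
```

```text
t 29.05 pos [499.7 389.6  26.4] yaw 118.59 q [-48.  44.   7.  98.  -8.  39.  -8.] F [ 0.5 -0.  -2.4] w 8.7 tiltz [ 0.  0. -1.]
delta cm [ 0.   -0.    0.04] turn -0.0
135 ................#########################.##gggg#g.....
136 ................########################...##ggggg.....
137 .................#####################....g###gggg.....
138 .................####################.....#g###.g......
139 ..................###########gg#####g.....gg####g......
140 ..................###########gg#####gg...#######.......
141 ...................##########g######gg.########........
142 ......................######gg################.........
143 .......................######g##############...........
144 .......................######g#############............
145 ........................#gg##g############.............
146 .......................##g##############oo.............
147 .......................##g####g########ooo.............
148 .......................#gg###gg###ggg#oooo.............
149 .......................#gg##ggg###gg.ooooo.............
150 .......................#gg#ggg
[... 2523 characters left out ...]
####ggggggggggggggggggggggggggggo.......
174 .....oogggggggggggggggggggggggggggggggggggo.......
180 .....ooogggggggggggggggggggggggggggggggoooo.......
186 ......ooooo.ggggggggggggggggggggg.ooooooooo.......
192 ......oooooooooooooogggggggggoooooooooooooo.......
198 ......oooggggooooooogggggggggoooooo#gg.gooo.......
204 ......ooogggg.oooooogggggggggoooooogggg.ooo.......
210 ......oooo..oooooooo.ggggggggoooooooooooooo.......
216 ......oooooooooooooo.ggggggggoooooooooooooo.......
222 ......oooooooooooooo.ggggggggoooooooooooooo.......
228 .......oooooooooooooogggggggg.ooooooooooooo.......
234 .......oooooooooogggg#ggggggg#ggggooooooooo.......
240 .......oooooooooogggg#ggggggg#ggggooooooooo.......
```

Run:
```python
from h import *
s=arm.state()
for px in((321.9,173),(325,166.5),(328.3,160),(331,154.5),(334,149.5)):
    X,a,b=onplane(px,s);print(px,cr(X),"tool X",a,"above TCP",b)
s9=dict(s);a=np.radians(118.61);s9["tcp_rot"]=np.array([[np.cos(a),np.sin(a),0],[np.sin(a),-np.cos(a),0],[0,0,-1]]);s9["tool_pos"]=np.array([507.6,373.3,252.6])
print("bolt",cr(plane("wrist",[(235,130)],12,s9)[0]),cr(plane("wrist",[(211,202)],12,s)[0]))
print("V corners",proj("wrist",[O+u*y+v*x+[0,0,38] for y,x in((49,-28),(49,28),(23,-28),(23,28))],s).round(0).tolist())
print("base far",proj("wrist",[O+u*54+v*x+[0,0,10] for x in(-32,32)],s).round(0).tolist())
def wheel(y,z,n=s):return proj("wrist",[O+u*yy+v*x+[0,0,zz] for yy,x,zz in((y,0,z+22),(y,22,z),(y,-22,z),(y-16,0,z+22),(y-16,22,z),(y-16,-22,z),(y-16,0,z-22))],s).round(0).tolist()
for y in(38,30,25):print(y,wheel(y,45))
w=cv2.imread("pics/w16.png");asc(w,180,330,0,62,3,4)
print(cv2.cvtColor(w,cv2.COLOR_BGR2HSV)[50:190:4,190].tolist())
```

```text
(321.9, 173) [-1.129e+02  1.000e-01  2.540e+01] tool X -84.8 above TCP -1.0
(325, 166.5) [-89.2   0.1  35.5] tool X -61.2 above TCP 9.1
(328.3, 160) [-63.1   0.1  43.7] tool X -35.1 above TCP 17.3
(331, 154.5) [-41.9   0.1  51.6] tool X -13.9 above TCP 25.2
(334, 149.5) [-15.9   0.1  53.7] tool X 12.1 above TCP 27.3
bolt [-23.7 -23.5  12. ] [-19.4 -23.7  12. ]
V corners [[188.0, 70.0], [319.0, 70.0], [191.0, 131.0], [316.0, 131.0]]
base far [[190.0, 63.0], [317.0, 63.0]]
38 [[253.0, 98.0], [306.0, 97.0], [201.0, 97.0], [253.0, 143.0], [305.0, 135.0], [202.0, 135.0], [253.0, 129.0]]
30 [[253.0, 121.0], [305.0, 116.0], [201.0, 116.0], [253.0, 164.0], [304.0, 153.0], [203.0, 153.0], [253.0, 145.0]]
25 [[253.0, 135.0], [305.0, 128.0], [202.0, 128.0], [253.0, 177.0], [303.0, 165.0], [203.0, 165.0], [253.0, 155.0]]
0 ..................................................
4 ..................................................
8 ..................................................
12 ..................................................
16 ..................................................
20 .........
[... 407 characters left out ...]
............
52 ..................................................
56 ..................................................
60 ....oooooooooooooooooooooooooooooooooooooooo......
[[23, 59, 193], [22, 59, 195], [23, 54, 137], [14, 172, 98], [14, 164, 90], [15, 167, 87], [14, 167, 75], [13, 162, 77], [13, 171, 70], [15, 164, 73], [15, 160, 75], [13, 169, 74], [14, 164, 67], [13, 164, 70], [14, 162, 74], [13, 161, 79], [14, 169, 77], [15, 187, 71], [14, 188, 69], [13, 174, 72], [21, 71, 108], [24, 55, 139], [21, 55, 140], [24, 54, 138], [23, 56, 140], [22, 56, 137], [23, 57, 138], [24, 60, 137], [24, 56, 136], [23, 59, 139], [23, 60, 140], [23, 58, 136], [23, 60, 135], [24, 54, 136], [23, 59, 139]]
```

By the wrist view the wheel's outer face is at y about 24, so the wheel sits just short of the V (the grip is really about 52 mm from the face). I'll raise 15 mm, shift 16 mm toward the V and lower again.

Request:
play_rows(
  moves=[
    [[0,0,-0.4],0,1],
    [[0,0,-0.9],0,1],
    [[0,0,-1.5],0,1],
    [[0.3,0,-1.5],0,1],
    [[0.7,0,-1.5],0,1],
    [[1.1,0,-1.5],0,1],
    [[1.5,0,-1.5],0,1],
    [[1.6,0,-1.5],0,1],
    [[1.6,0,-1.5],0,1],
    [[1.6,0,-1.5],0,1],
  ],
)

```text
t: 29.98
tool_pos: [491.9, 403.6, 41.2]
tcp_rot: [[-0.479, 0.878, -0.0], [0.878, 0.479, -0.0], [-0.0, -0.0, -1.0]]
force: [-0.3, 0.3, -2.6]
gripper_width: 8.8
gripper_force: 61.1
```

```bash
cat >> h.py <<'E'
def wheelpx(s,y,z,el=0):
    a=np.radians(el);d=u*np.cos(a)+np.array([0,0,np.sin(a)]);n=-u*np.sin(a)+np.array([0,0,np.cos(a)]);C=O+u*y+[0,0,z]
    return proj("wrist",[C-d*t+n*q+v*x for t,x,q in((0,0,22),(0,22,0),(0,-22,0),(16,0,22),(16,22,0),(16,-22,0))],s).round(0).tolist()
E
python3 - <<'E'
from h import *
X=O+u*-12;go(X[0],X[1],26,118.6)
s=arm.state();w=arm.read_camera("wrist");cv2.imwrite("pics/w17.png",w);asc(w,180,330,60,245,3,5)
for y,z,el in((40,60,0),(40,65,10),(40,65,17),(35,60,0)):print(y,z,el,wheelpx(s,y,z,el))
E
```

```text
t 29.98 pos [491.9 403.6  41.2] yaw 118.6 q [-50.  43.   8.  97.  -8.  41.  -9.] F [-0.3  0.3 -2.6] w 8.8 tiltz [-0. -0. -1.]
delta cm [0.   0.01 1.52] turn -0.0
60 ..................................................
65 ..................................................
70 ..................................................
75 ..................................................
80 ..................................................
85 ..................................................
90 ...........................o...oooooooooo.........
95 .....ooooooooooooooooooooooooooooooooooooo........
100 .....oooooooooooooooooooooooooooooooooooooo.......
105 .....ooooooooooooooooooooooooooooooooooooo........
110 .....ooooooooooooooooooooooooooooooooooooo........
115 .....ooooooooooooooooooooooooooooooooooooo........
120 .....ooooooooooooooooooooooooooooooooooooo........
125 .....ooooooooooooooooooooooooooooooooooooo........
130 ......oooooo.gggggggggggggggggggggggggg.oo........
135 ......oggggggggggggggggggggggggggggggggggg........
140 ......gggggggggggggggggggggggggggggggggggg........
145 ......g
[... 810 characters left out ...]
...
220 ........oogggg.ooooooggggggggooooogggg.ooo........
225 ........ooog..ooooooogggggggg.oooooo.ooooo........
230 ........oooooooooooooggggggggooooooooooooo........
235 ........ooooooooogggg#ggggggg#ggggoooooooo........
240 ........oooooooooggg##ggggggg#ggggooooooo.........
40 60 0 [[253.0, 137.0], [305.0, 130.0], [202.0, 130.0], [254.0, 180.0], [304.0, 167.0], [204.0, 167.0]]
40 65 10 [[253.0, 150.0], [307.0, 132.0], [200.0, 132.0], [253.0, 190.0], [304.0, 168.0], [203.0, 168.0]]
40 65 17 [[253.0, 157.0], [307.0, 132.0], [200.0, 132.0], [254.0, 194.0], [304.0, 166.0], [203.0, 166.0]]
35 60 0 [[253.0, 151.0], [305.0, 142.0], [203.0, 142.0], [254.0, 193.0], [303.0, 178.0], [204.0, 178.0]]
```

Run:
```python
from h import *
w=cv2.imread("pics/w17.png");g=cv2.cvtColor(w,cv2.COLOR_BGR2GRAY)
for x in(215,235,254,275,295):print(x,g[122:196:2,x].tolist())
s=arm.state()
for el in(-17,-8,0,8,17):print(el,wheelpx(s,40,60,el),"outer bottom",)
# scene: gray profile of shaft rows
sc=arm.read_camera("scene");cv2.imwrite("pics/s17.png",sc);asc(sc,305,360,125,176,1,1)
```

```text
215 [54, 50, 54, 59, 62, 67, 67, 70, 69, 72, 71, 69, 75, 81, 80, 82, 83, 76, 82, 81, 83, 55, 41, 41, 42, 57, 82, 86, 84, 82, 82, 81, 76, 101, 99, 93, 99]
235 [95, 96, 95, 66, 68, 67, 71, 67, 71, 70, 73, 69, 72, 86, 106, 105, 107, 109, 109, 112, 107, 107, 77, 57, 55, 55, 76, 114, 114, 113, 109, 114, 114, 115, 101, 96, 93]
254 [52, 50, 61, 68, 69, 68, 69, 70, 71, 71, 69, 70, 69, 97, 130, 131, 130, 128, 127, 126, 127, 131, 91, 65, 64, 66, 91, 129, 127, 131, 131, 131, 131, 133, 131, 133, 133]
275 [50, 48, 58, 69, 67, 69, 70, 69, 70, 68, 69, 69, 107, 157, 174, 168, 170, 168, 167, 166, 164, 100, 82, 81, 80, 126, 165, 164, 161, 156, 158, 159, 151, 105, 94, 94, 93]
295 [49, 52, 50, 49, 69, 70, 70, 71, 69, 71, 119, 140, 140, 136, 134, 137, 135, 138, 132, 68, 71, 68, 82, 138, 136, 136, 137, 137, 139, 135, 106, 104, 105, 103, 104, 106, 105]
-17 [[253.0, 119.0], [305.0, 130.0], [202.0, 130.0], [253.0, 163.0], [305.0, 167.0], [202.0, 167.0]] outer bottom
-8 [[253.0, 128.0], [305.0, 130.0], [202.0, 130.0], [253.0, 172.0], [304.0, 167.0], [203.0, 167.0]] outer bottom
0 [[253.0, 137.0], [305.0, 130.
[... 2665 characters left out ...]
ooo.ggg.ooooooooooo...........ggg######.
165 ..............ooooggggooooooooooo.ggggg....ggggg######.
166 .............oooooggg.oooooooooo.###gg##...ggg.#######.
167 ............oooooo.g.ooooooooooo###..####ggg...#######.
168 ............ooooooooooooooooo.########.g#g.......####..
169 ...........o.ggoooooooooooo.#####g###ggg#.........##...
170 ..........ooo..ooooooooooo#####g#..ggggg#..............
171 ..........oooooooooooooo.########gg.###g...............
172 .........oooooooooooooo.g######ggg####g................
173 ..........oooooooooooooggg###gg#####g#.................
174 ...........ooooooooooo.ggg###g####ggg#...g###..........
175 ..............oooooo..ggggg##g##g#g##...#######........
```

The outline is now clear: outer face y about 40, elevation about 10°. That puts the wheel over the V. I'll lower.

Request:
play_rows(
  moves=[
    [[0,0,0.2],0,1],
    [[0,0,0.4],0,1],
    [[0,0,0.6],0,1],
    [[0,0,0.8],0,1],
    [[0,0,1.0],0,1],
    [[0,0,1.2],0,1],
    [[0,0,1.35],0,1],
    [[0,0,1.5],0,1],
    [[0,0,1.5],0,1],
    [[0,0,1.5],0,1],
  ],
)

```text
t: 30.92
tool_pos: [491.9, 403.6, 26.4]
tcp_rot: [[-0.478, 0.878, -0.0], [0.878, 0.478, -0.0], [-0.0, -0.0, -1.0]]
force: [-2.0, -0.6, -1.0]
gripper_width: 8.8
gripper_force: 61.3
```

```bash
cat >> h.py <<'E'
def prof():
    s=arm.state();w=arm.read_camera("wrist");g=cv2.cvtColor(w,cv2.COLOR_BGR2GRAY)
    print(s["tool_pos"].round(1),s["force"].round(1))
    for x in(235,275,295):print(x,g[90:200:2,x].tolist())
    return s
E
python3 - <<'E'
from h import *
s=prof()
for el in(0,5,10):print(el,wheelpx(s,40,45+52*np.sin(np.radians(el)),el))
E
```

```text
[491.9 403.6  26.4] [-2.  -0.6 -1. ]
235 [127, 63, 68, 68, 69, 68, 69, 68, 56, 93, 93, 105, 54, 54, 64, 93, 88, 53, 54, 68, 67, 72, 66, 69, 75, 71, 67, 71, 81, 110, 109, 108, 108, 109, 111, 109, 108, 92, 58, 59, 55, 67, 118, 115, 113, 117, 115, 115, 115, 107, 93, 93, 94, 93, 92]
275 [83, 85, 92, 65, 72, 70, 70, 69, 49, 51, 54, 54, 54, 55, 51, 49, 49, 50, 50, 69, 68, 70, 71, 73, 67, 66, 69, 94, 159, 171, 172, 170, 168, 170, 167, 168, 141, 86, 86, 83, 103, 170, 168, 167, 164, 161, 164, 164, 125, 97, 93, 93, 97, 98, 96]
295 [61, 88, 100, 103, 104, 106, 70, 68, 50, 54, 54, 51, 55, 50, 50, 49, 50, 46, 49, 51, 67, 75, 72, 71, 70, 90, 141, 142, 138, 139, 137, 140, 140, 145, 60, 72, 73, 70, 119, 137, 139, 138, 138, 139, 138, 121, 105, 106, 105, 105, 104, 107, 107, 104, 106]
0 [[253.0, 137.0], [305.0, 130.0], [202.0, 130.0], [254.0, 180.0], [304.0, 167.0], [204.0, 167.0]]
5 [[253.0, 144.0], [307.0, 132.0], [201.0, 132.0], [253.0, 187.0], [305.0, 168.0], [203.0, 168.0]]
10 [[253.0, 152.0], [308.0, 133.0], [199.0, 133.0], [253.0, 193.0], [306.0, 170.0], [202.0, 170.0]]
```

Request:
play_rows(
  moves=[
    [[0,0,0.1],0,1],
    [[0,0,0.2],0,1],
    [[0,0,0.3],0,1],
    [[0,0,0.4],0,1],
    [[0,0,0.4],0,1],
    [[0,0,0.4],0,1],
    [[0,0,0.4],0,1],
    [[0,0,0.4],0,1],
    [[0,0,0.4],0,1],
    [[0,0,0.4],0,1],
  ],
)

```text
t: 31.8
tool_pos: [492.3, 403.8, 22.5]
tcp_rot: [[-0.479, 0.878, 0.001], [0.878, 0.479, 0.0], [0.0, 0.001, -1.0]]
force: [3.7, 0.3, 1.9]
gripper_width: 8.9
gripper_force: 61.5
```

Run:
```python
from h import *
s=prof()
for el in(0,5,10):print(el,wheelpx(s,40,45+52*np.sin(np.radians(el)),el))
```

```text
[492.3 403.8  22.5] [3.7 0.3 1.9]
235 [129, 63, 69, 69, 71, 67, 68, 69, 58, 96, 87, 60, 58, 55, 58, 56, 53, 52, 56, 58, 59, 67, 67, 67, 70, 72, 70, 69, 77, 102, 98, 101, 98, 101, 98, 101, 102, 85, 54, 51, 54, 71, 109, 108, 109, 108, 111, 113, 111, 101, 90, 92, 92, 93, 94]
275 [83, 84, 94, 65, 72, 72, 69, 67, 55, 57, 53, 52, 54, 55, 50, 50, 47, 50, 50, 52, 54, 71, 70, 68, 74, 68, 69, 71, 70, 115, 148, 160, 158, 160, 157, 158, 156, 158, 67, 79, 75, 74, 142, 160, 157, 152, 156, 157, 160, 147, 93, 94, 95, 95, 96]
295 [63, 89, 98, 105, 105, 104, 70, 70, 52, 57, 57, 55, 51, 52, 51, 53, 52, 47, 53, 49, 51, 52, 62, 71, 72, 71, 71, 72, 111, 153, 157, 153, 151, 152, 149, 147, 134, 71, 75, 77, 72, 154, 145, 145, 147, 148, 147, 144, 123, 106, 104, 106, 105, 106, 104]
0 [[252.0, 139.0], [305.0, 131.0], [200.0, 131.0], [252.0, 182.0], [304.0, 169.0], [201.0, 169.0]]
5 [[252.0, 146.0], [307.0, 133.0], [198.0, 133.0], [252.0, 190.0], [305.0, 170.0], [200.0, 170.0]]
10 [[252.0, 154.0], [309.0, 134.0], [196.0, 134.0], [252.0, 197.0], [306.0, 172.0], [199.0, 172.0]]
```

Request:
play_rows(
  moves=[
    [[0,0.05,0.05],0,1],
    [[0,0.1,0.1],0,1],
    [[0,0.1,0.15],0,1],
    [[0,0.1,0.2],0,1],
    [[0,0.1,0.25],0,1],
    [[0,0.1,0.3],0,1],
    [[0,0.1,0.3],0,1],
    [[0,0.1,0.3],0,1],
    [[0,0.1,0.3],0,1],
    [[0,0.1,0.3],0,1],
  ],
)

```text
t: 32.68
tool_pos: [492.2, 403.4, 20.7]
tcp_rot: [[-0.479, 0.878, -0.001], [0.878, 0.479, -0.001], [-0.0, -0.002, -1.0]]
force: [-10.2, -9.8, 32.5]
gripper_width: 8.5
gripper_force: 65.8
```

Run:
```python
from h import *
s=prof()
for el in(0,5):print(el,wheelpx(s,40,45+52*np.sin(np.radians(el)),el))
```

```text
[492.2 403.4  20.7] [-10.2  -9.8  32.5]
235 [90, 69, 68, 66, 70, 71, 70, 70, 54, 98, 51, 60, 59, 58, 56, 53, 54, 54, 56, 55, 60, 69, 67, 70, 71, 70, 68, 68, 76, 102, 104, 105, 102, 106, 107, 104, 105, 87, 55, 57, 55, 60, 112, 113, 112, 114, 112, 114, 114, 106, 94, 92, 92, 93, 96]
275 [64, 87, 95, 69, 72, 71, 69, 68, 49, 56, 55, 52, 52, 52, 53, 51, 50, 53, 49, 50, 55, 65, 69, 69, 72, 70, 68, 69, 77, 155, 158, 157, 157, 160, 158, 159, 158, 139, 81, 79, 81, 102, 171, 168, 170, 169, 167, 168, 169, 132, 94, 97, 96, 96, 97]
295 [72, 92, 102, 106, 105, 106, 71, 65, 51, 57, 54, 52, 51, 54, 55, 51, 49, 50, 52, 50, 52, 51, 67, 71, 71, 70, 68, 92, 146, 145, 144, 145, 141, 141, 143, 146, 81, 73, 73, 73, 126, 139, 144, 144, 144, 142, 146, 128, 106, 107, 108, 106, 107, 104, 108]
0 [[253.0, 139.0], [307.0, 131.0], [200.0, 131.0], [253.0, 183.0], [305.0, 169.0], [201.0, 169.0]]
5 [[253.0, 146.0], [308.0, 133.0], [198.0, 133.0], [253.0, 190.0], [306.0, 171.0], [200.0, 171.0]]
```

Seated: 32 N of contact in both supports. I'll ease off 1.5 mm and release.

Request:
play_rows(
  moves=[
    [[0,-0.05,-0.1],0,1],
    [[0,-0.05,-0.15],0,1],
    [[0,-0.05,-0.15],0,1],
    [[0,-0.05,-0.15],0,0.85],
    [[0,-0.05,-0.15],0,0.8],
    [[0,-0.05,-0.15],0,0.75],
    [[0,-0.05,-0.15],0,0.7],
    [[0,-0.05,-0.15],0,0.65],
    [[0,-0.05,-0.15],0,0.6],
    [[0,-0.05,-0.15],0,0.6],
  ],
)

```text
t: 33.57
tool_pos: [492.4, 403.9, 20.9]
tcp_rot: [[-0.478, 0.878, -0.0], [0.878, 0.478, -0.0], [0.0, -0.0, -1.0]]
force: [0.3, 0.1, -0.4]
gripper_width: 34.1
gripper_force: 0.0
```

Request:
play_rows(
  moves=[
    [[0,0,-0.4],0,0.5],
    [[0,0,-1],0,0.4],
    [[0,0,-2],0,0.3],
    [[0,0,-3.5],0,0.2],
    [[0,0,-5],0,0.1],
    [[0,0,-7],0,0],
    [[0,0,-9],0,0],
    [[0,0,-10],0,0],
    [[0,0,-10],0,0],
    [[0,0,-10],0,0],
  ],
)

```text
t: 34.4
tool_pos: [492.5, 404.1, 121.4]
tcp_rot: [[-0.479, 0.878, 0.001], [0.878, 0.479, 0.001], [0.0, 0.001, -1.0]]
force: [-0.4, 0.2, 1.1]
gripper_width: 85.4
gripper_force: 0.0
```

Run:
```python
from h import *
X=O;go(X[0],X[1],20,118.6)
s=arm.state();w=arm.read_camera("wrist");cv2.imwrite("pics/w20.png",w);asc(w,180,330,60,320,2,4)
g=cv2.cvtColor(w,cv2.COLOR_BGR2GRAY);print(g[90:200:2,254].tolist())
for y in(35,40):print(wheelpx(s,y,45,0))
print("fork/ends",proj("wrist",[O+u*y+[0,0,45] for y in(0,-86,-115)],s).round(0).tolist())
```

```text
t 34.4 pos [492.5 404.1 121.4] yaw 118.59 q [-51.  37.   9.  95.  -7.  49. -10.] F [-0.4  0.2  1.1] w 85.4 tiltz [ 0.001  0.001 -1.   ]
delta cm [ 1.18 -0.07 10.14] turn -0.0
60 ...........................................................................
64 ...........................................................................
68 ...........................................................................
72 ...........................................................................
76 ...........................................................................
80 ...........................................................................
84 ...........................................................................
88 ...........................................................................
92 ................oooooooooooooooooooooooooooooooooooooooo...................
96 ...............ooooooooooooooooooooooooooooooooooooooooo...................
100 ................oooooooooooooooooooooooooooooooooooooooo...................
104 ................ooooooooooooooooooooooooooooooooooo
[... 4073 characters left out ...]
...............................
312 ...................................gggggg..................................
316 ................................................gggg.......................
[68, 55, 52, 53, 54, 47, 42, 44, 41, 40, 41, 39, 42, 39, 55, 54, 75, 114, 112, 113, 111, 97, 57, 63, 122, 117, 117, 120, 107, 119, 118, 118, 115, 119, 118, 119, 116, 115, 119, 119, 118, 118, 118, 115, 119, 117, 118, 118, 118, 119, 118, 118, 120, 118, 118]
[[253.0, 125.0], [284.0, 122.0], [221.0, 122.0], [253.0, 150.0], [284.0, 145.0], [222.0, 145.0]]
[[253.0, 117.0], [284.0, 115.0], [221.0, 115.0], [253.0, 142.0], [284.0, 138.0], [222.0, 138.0]]
fork/ends [[253.0, 171.0], [253.0, 276.0], [253.0, 307.0]]
```

The spindle rests level in the cradle: wheel outer face y about 37, the shaft through the fork, the end at row 313. I'm released from it, so now I regrip at the balance point.

Request:
play_rows(
  moves=[
    [[0.3,-0.1,1],-0.015,0],
    [[0.7,-0.17,2.5],-0.015,0],
    [[1.04,-0.17,4],-0.015,0],
    [[1.04,-0.17,5.5],-0.015,0],
    [[1.04,-0.17,7],-0.015,0],
    [[1.04,-0.17,8.3],-0.015,0.2],
    [[1.04,-0.17,9.3],-0.015,0.3],
    [[1.04,-0.17,10],-0.015,0.4],
    [[1.04,-0.17,10.1],-0.015,0.5],
    [[1.04,-0.17,10.1],-0.015,0.5],
  ],
)

```text
t: 35.28
tool_pos: [485.9, 412.1, 19.6]
tcp_rot: [[-0.492, 0.871, -0.0], [0.871, 0.492, -0.0], [-0.0, -0.0, -1.0]]
force: [0.2, 0.3, 0.2]
gripper_width: 42.8
gripper_force: 0.0
```

Request:
play_rows(
  moves=[
    [[0,0,0],0,0.6],
    [[0,0,0],0,0.65],
    [[0,0,0],0,0.7],
    [[0,0,0],0,0.75],
    [[0,0,0],0,0.8],
    [[0,0,0],0,0.9],
    [[0,0,0],0,1],
    [[0,0,0],0,1],
    [[0,0,0],0,1],
    [[0,0,0],0,1],
  ],
)

```text
t: 36.12
tool_pos: [485.5, 412.0, 20.3]
tcp_rot: [[-0.492, 0.871, -0.001], [0.871, 0.492, -0.0], [0.0, -0.001, -1.0]]
force: [-4.4, -2.9, 8.8]
gripper_width: 8.9
gripper_force: 58.8
```

Run:
```python
from h import *
X=O-u*1.4;go(X[0],X[1],20,118.6)
s=prof()
for y in(35,37,40):print(wheelpx(s,y,45,0))
```

```text
t 36.12 pos [485.5 412.   20.3] yaw 119.45 q [-50.  45.   7.  97.  -8.  39.  -9.] F [-4.4 -2.9  8.8] w 8.9 tiltz [-0.001 -0.    -1.   ]
delta cm [0.01 0.17 0.03] turn 0.015
[485.5 412.   20.3] [-4.4 -2.9  8.8]
235 [175, 175, 175, 174, 173, 171, 119, 124, 123, 122, 119, 49, 66, 68, 66, 65, 68, 68, 68, 52, 77, 101, 103, 104, 84, 55, 55, 55, 55, 56, 56, 56, 55, 53, 66, 65, 66, 65, 69, 68, 66, 66, 68, 68, 98, 98, 100, 100, 102, 102, 102, 106, 56, 58, 55]
275 [176, 176, 177, 174, 175, 177, 175, 174, 117, 119, 117, 62, 89, 93, 88, 71, 69, 70, 67, 57, 54, 55, 57, 56, 53, 50, 50, 50, 47, 49, 50, 51, 51, 55, 66, 62, 66, 69, 70, 66, 66, 66, 64, 82, 141, 141, 144, 144, 146, 145, 143, 147, 62, 80, 79]
295 [172, 171, 171, 174, 177, 176, 174, 172, 173, 162, 117, 60, 86, 92, 107, 102, 100, 105, 67, 48, 53, 53, 51, 50, 53, 49, 53, 50, 48, 49, 50, 51, 52, 51, 52, 60, 65, 68, 70, 66, 67, 69, 136, 143, 144, 143, 144, 143, 144, 123, 61, 75, 76, 86, 143]
[[259.0, 183.0], [311.0, 170.0], [207.0, 168.0], [259.0, 224.0], [309.0, 205.0], [208.0, 204.0]]
[[260.0, 177.0], [311.0, 165.0], [207.0, 163.0], [259.0, 219.0], [309.0, 201.0], [207.0, 200.0]]
[[260.0, 169.0], [311.0, 158.0], [206.0, 156.0], [259.0, 211.0], [309.0, 195.0], [207.0, 193.0]]
```

Gripped at s about 38.7. Lifting.

Request:
play_rows(
  moves=[
    [[0,0,-0.2],0,1],
    [[0,0,-0.6],0,1],
    [[0,0,-1.2],0,1],
    [[0,0,-2],0,1],
    [[0,0,-3.2],0,1],
    [[0,0,-4.6],0,1],
    [[0,0,-6],0,1],
    [[0,0,-7.2],0,1],
    [[0,0,-8],0,1],
    [[0,0,-8],0,1],
  ],
)

```text
t: 37.0
tool_pos: [486.7, 412.9, 102.2]
tcp_rot: [[-0.492, 0.871, 0.002], [0.871, 0.492, 0.002], [0.001, 0.003, -1.0]]
force: [-0.6, -0.3, -2.8]
gripper_width: 8.9
gripper_force: 58.7
```

Run:
```python
from h import *
np.set_printoptions(precision=1,suppress=True)
C0=np.array([494.3,393.4])
# stand estimates
B=np.array([[471.7,194.8],[475.5,31.8],[534.9,33.2],[528.4,200.1]]);print("base c",B.mean(0))
go(503.5,140,90,92)
s=prof();T=s["tool_pos"]
sc=arm.read_camera("scene");asc(sc,300,360,110,170,1,2)
```

```text
base c [502.6 115. ]
t 37.0 pos [486.7 412.9 102.2] yaw 119.44 q [-51.  38.   9.  95.  -7.  47. -10.] F [-0.6 -0.3 -2.8] w 8.9 tiltz [ 0.  0. -1.]
delta cm [-24.6 -12.    1.2] turn 0.479
[486.7 412.9 102.2] [-0.6 -0.3 -2.8]
235 [165, 164, 164, 163, 163, 162, 115, 110, 58, 59, 68, 64, 60, 55, 87, 96, 95, 93, 88, 90, 89, 92, 93, 82, 86, 90, 95, 103, 105, 101, 97, 98, 87, 81, 58, 58, 63, 60, 63, 65, 63, 60, 60, 64, 92, 91, 93, 93, 95, 94, 94, 97, 49, 49, 49]
275 [158, 158, 155, 156, 158, 160, 161, 113, 73, 88, 92, 64, 65, 40, 51, 45, 45, 49, 46, 46, 48, 46, 43, 42, 46, 43, 48, 51, 50, 54, 50, 48, 71, 84, 59, 59, 62, 65, 64, 60, 59, 64, 59, 83, 132, 133, 134, 135, 134, 134, 132, 138, 62, 74, 75]
295 [161, 163, 164, 166, 164, 162, 163, 163, 166, 162, 160, 162, 163, 163, 162, 161, 160, 161, 163, 161, 158, 166, 163, 162, 160, 161, 166, 167, 164, 163, 160, 160, 157, 155, 158, 130, 60, 63, 62, 60, 60, 64, 129, 133, 132, 134, 133, 132, 132, 121, 59, 72, 69, 82, 133]
110 #################.......########.######################gg...
112 #############.............#######.g#################..##gggg
[... 1120 characters left out ...]
................ggggooooooooooooooooo.............
150 ........................gggg.ooooooooooooooooooo............
152 ........................gggoooooooo..oooooooooo.............
154 .........................ooooooooo.gg.oooooooo..............
156 ........................oo.ooooooogggoooooooo...............
158 .......................ooooooooooooggooooooo......#####.....
160 ......................oooooooooooooo.g.oooo.......#######...
162 ....................ooooooooooooooooo.g.o.........########..
164 ...................oooooooooooooooooooog..........ggg######.
166 ..................ooooooooooooooooooo.###gg##...ggg.#######.
168 .................ooooooooooooooooo.########.g#g.......####..
```

It's still level: the wheel's rows in the wrist image are unchanged from the cradle. I'll turn to the stand's line while rising a little, then travel.

Request:
play_rows(
  moves=[
    [[0,0,-0.3],0.05,1],
    [[0,0,-0.8],0.1,1],
    [[0,0,-1.4],0.16,1],
    [[0,0,-2],0.22,1],
    [[0,0,-2.5],0.28,1],
    [[0,0,-2.8],0.34,1],
    [[0,0,-3],0.4,1],
    [[0,0,-3],0.45,1],
    [[0,0,-3],0.479,1],
    [[0,0,-3],0.479,1],
  ],
)

```text
t: 37.93
tool_pos: [485.6, 412.0, 129.1]
tcp_rot: [[-0.034, 0.999, -0.001], [0.999, 0.034, -0.001], [-0.001, -0.001, -1.0]]
force: [-0.6, -0.7, -3.4]
gripper_width: 9.2
gripper_force: 58.7
```

Run:
```python
from h import *
go(503.9,160,110,92)
```

```text
t 37.93 pos [485.6 412.  129.1] yaw 91.95 q [-56.  37.  17.  94. -13.  50. -33.] F [-0.6 -0.7 -3.4] w 9.2 tiltz [-0.001 -0.001 -1.   ]
delta cm [-25.25   0.97   1.93] turn -0.001
```

Request:
play_rows(
  moves=[
    [[-1,0,0],0,1],
    [[-3,0.1,0],0,1],
    [[-6,0.2,0],0,1],
    [[-9.5,0.4,0],0,1],
    [[-13,0.5,0],0,1],
    [[-16.5,0.7,0],0,1],
    [[-20,0.8,0],0,1],
    [[-22.8,0.9,0],0,1],
    [[-24.5,0.97,0],0,1],
    [[-25.2,0.97,0],0,1],
  ],
)

```text
t: 38.77
tool_pos: [504.4, 156.8, 130.0]
tcp_rot: [[-0.033, 0.999, -0.0], [0.999, 0.033, -0.001], [-0.001, -0.0, -1.0]]
force: [0.1, 0.5, -2.4]
gripper_width: 9.3
gripper_force: 58.8
```

Run:
```python
from h import *
go(503.9,141,80.3,92)
s=arm.state();w=arm.read_camera("wrist");cv2.imwrite("pics/w25.png",w)
h=cv2.cvtColor(w,cv2.COLOR_BGR2HSV)
for y in range(20,240,4):print(y,''.join('#' if V<50 else 'o' if (8<H<18 and S>90) else '.' if 18<H<28 and S>35 and V>100 else 'b' if (90<H<130 and S>15) else 'g' for H,S,V in h[y,150:360:3]))
u2=np.array([-.035,.9994,0]);v2=np.array([.9994,.035,0]);P=np.array([503.9,141,0])
print("base",proj("wrist",[P+u2*y+v2*x+[0,0,10] for y,x in((59,-28),(59,28),(-20,-28),(-20,28))],s).round(0).tolist())
print("guard z58",proj("wrist",[P+u2*56+v2*x+[0,0,58] for x in(-28,28)],s).round(0).tolist())
```

```text
t 38.77 pos [504.4 156.8 130. ] yaw 91.86 q [-36.  28.  17. 111. -12.  42. -11.] F [ 0.1  0.5 -2.4] w 9.3 tiltz [-0.    -0.001 -1.   ]
delta cm [-1.57 -0.1   4.97] turn -0.002
20 ..................................................................gg.g
24 ..................................................................g...
28 .................................................................g..g.
32 ................................................................gg.g..
36 ................................................................gg.g..
40 ................................................................gg.g..
44 ................................................................gg.g..
48 ................................................................gg.g..
52 ................................................................g.....
56 .................................................................gg.g.
60 .................................................................g.g.g
64 ..................................................................ggg.
68 .................................
[... 2593 characters left out ...]
............gggggggggggggggggggggggggggggg....................
212 .......................ggggggggggggggggggggggggg......................
216 .........................gggggggggggggggggggg.........................
220 .........................ggbggggggggggggg#bbg.........................
224 .........................gbbbggggggggggggbbbg.........................
228 .........................gggggggggggggggggggg.........................
232 .........................gggggg#ggggggg#ggggg.........................
236 .........................gggggg#ggggggg#ggggg.........................
base [[218.0, 122.0], [286.0, 122.0], [221.0, 212.0], [284.0, 212.0]]
guard z58 [[211.0, 133.0], [291.0, 133.0]]
```

The guard plate shows at rows 124–134, x 213–291, within about 1 px of prediction. Now to the hold pose, slowly.

Request:
play_rows(
  moves=[
    [[-0.2,0,0.3],-0.002,1],
    [[-0.5,0,0.9],-0.004,1],
    [[-0.8,-0.05,1.6],-0.006,1],
    [[-1.1,-0.05,2.4],-0.008,1],
    [[-1.3,-0.05,3.2],-0.008,1],
    [[-1.5,-0.05,3.9],-0.008,1],
    [[-1.57,-0.05,4.4],-0.008,1],
    [[-1.57,-0.05,4.8],-0.008,1],
    [[-1.57,-0.05,4.97],-0.008,1],
    [[-1.57,-0.05,4.97],-0.008,1],
  ],
)

```text
t: 39.65
tool_pos: [504.4, 145.1, 79.8]
tcp_rot: [[-0.043, 0.999, -0.0], [0.999, 0.043, -0.0], [-0.0, -0.0, -1.0]]
force: [0.1, 0.6, -2.0]
gripper_width: 9.0
gripper_force: 58.8
```

Request:
play_rows(
  moves=[
    [[0,0,0],0,1],
    [[0,0,0],0,1],
    [[0,0,0],0,1],
    [[0,0,0],0,1],
    [[0,0,0],0,1],
    [[0,0,0],0,1],
    [[0,0,0],0,1],
    [[0,0,0],0,1],
    [[0,0,0],0,1],
    [[0,0,0],0,1],
  ],
)

```text
t: 40.48
tool_pos: [504.5, 145.0, 80.2]
tcp_rot: [[-0.043, 0.999, -0.0], [0.999, 0.043, -0.0], [-0.0, -0.0, -1.0]]
force: [0.5, -0.2, -3.1]
gripper_width: 9.1
gripper_force: 58.8
```

Run:
```python
from h import *
go(503.9,141,80.3,92.4)
s=arm.state();w=arm.read_camera("wrist");cv2.imwrite("pics/w26.png",w)
h=cv2.cvtColor(w,cv2.COLOR_BGR2HSV)
for y in range(60,240,4):print(y,''.join('#' if V<50 else '.' if 18<H<28 and S>35 and V>100 else 'g' for H,S,V in h[y,180:330:2]))
u2=np.array([-.042,.999,0]);v2=np.array([.999,.042,0]);P=np.array([503.9,141,0])
R=np.array(s["tcp_rot"]);T=s["tool_pos"]-24.7*R[:,2]
print("balance est",T.round(1))
print("guard z58",proj("wrist",[P+u2*56+v2*x+[0,0,58] for x in(-28,28)],s).round(0).tolist())
print("wheel pred",proj("wrist",[T+R[:,0]*a+R[:,1]*b+[0,0,c] for a,b,c in((38.7,0,22),(38.7,22,0),(38.7,-22,0),(22.7,0,22),(22.7,22,0),(22.7,-22,0))],s).round(0).tolist())
g=cv2.cvtColor(w,cv2.COLOR_BGR2GRAY)
for x in(235,254,275):print(x,g[130:236:2,x].tolist())
sc=arm.read_camera("scene");cv2.imwrite("pics/s26.png",sc)
for px in proj("scene",[T-R[:,0]*k for k in(30,60,90,115,122)]).round(1):print(px,cv2.cvtColor(sc,cv2.COLOR_BGR2HSV)[int(round(px[1]))-3:int(round(px[1]))+4,int(round(px[0]))].tolist())
```

```text
t 40.48 pos [504.5 145.   80.2] yaw 92.46 q [-33.  32.  15. 113. -14.  36.  -7.] F [ 0.5 -0.2 -3.1] w 9.1 tiltz [-0. -0. -1.]
delta cm [-0.39 -0.08 -0.01] turn 0.001
60 ...........................................................................
64 ...........................................................................
68 ...........................................................................
72 ...........................................................................
76 ...........................................................................
80 ...........................................................................
84 ...........................................................................
88 ...........................................................................
92 ...........................................................................
96 ...........................................................................
100 ...........................................................................
104 ............................................................
[... 3470 characters left out ...]
8, 125, 123, 127, 53, 63, 66, 63, 129, 130, 122, 126, 127, 128, 122, 107, 105, 105, 103, 103, 105, 107, 60, 78, 77]
[266.8 172.9] [[26, 50, 128], [30, 7, 109], [50, 5, 147], [50, 5, 159], [30, 4, 133], [26, 36, 105], [27, 48, 171]]
[258.9 176.9] [[26, 50, 172], [35, 13, 118], [40, 5, 147], [40, 5, 164], [45, 4, 135], [26, 36, 107], [26, 49, 173]]
[250.9 180.9] [[26, 50, 174], [30, 9, 119], [30, 5, 147], [40, 5, 165], [45, 4, 134], [28, 30, 128], [26, 49, 172]]
[244.1 184.3] [[26, 50, 174], [27, 40, 127], [40, 7, 104], [45, 8, 66], [30, 12, 64], [28, 43, 143], [27, 48, 175]]
[242.2 185.3] [[26, 50, 174], [26, 49, 173], [26, 50, 175], [27, 48, 174], [26, 48, 175], [26, 50, 177], [27, 50, 177]]
```

The scene check shows the shaft centred on the predicted level line at 30, 60 and 90 mm, with the end at about 117 mm, so it is level. The guard plate also matches. One last 4 mm shift along the axis, then settle.

Request:
play_rows(
  moves=[
    [[-0.1,0,0],0,1],
    [[-0.2,0,0],0,1],
    [[-0.3,0,0],0,1],
    [[-0.4,0,0],0,1],
    [[-0.4,0,0],0,1],
    [[-0.4,0,0],0,1],
    [[-0.4,0,0],0,1],
    [[-0.4,0,0],0,1],
    [[-0.4,0,0],0,1],
    [[-0.4,0,0],0,1],
  ],
)

```text
t: 41.42
tool_pos: [504.7, 141.0, 80.2]
tcp_rot: [[-0.043, 0.999, 0.0], [0.999, 0.043, -0.0], [-0.0, 0.0, -1.0]]
force: [-1.0, 0.2, -2.1]
gripper_width: 9.1
gripper_force: 58.8
```

Run:
```python
from h import *
go(503.9,141,80.3,92.4)
print(np.abs(arm.state()["joint_vel"]).max())
print(arm.finish_job())
```

```text
t 41.42 pos [504.7 141.   80.2] yaw 92.46 q [-33.  32.  15. 114. -13.  36.  -7.] F [-1.   0.2 -2.1] w 9.1 tiltz [ 0. -0. -1.]
delta cm [-0.   -0.08 -0.01] turn 0.001
0.05605109066078745
the job is handed in; nothing more can be done
None
```

The job is handed in at 41 s with the spindle held still and level about 5 cm above the stand, wheel at the guard plate, after being laid in the cradle, released and regripped at its balance point; but on the first lay-down the shaft slipped from the pads and its free end dropped beside the cradle, so "without dropping it" may be judged failed.

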